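# Put the stamp blocks away in their case and snap the cap back on

## Robot

A 6-joint arm with a two-finger parallel gripper is mounted at the origin on the work surface. World frame = base frame: x ahead of the robot, y to its left, z up, the work surface at z = 0. Lengths are in m, angles in rad, forces in N, time in s.
With the tool pointing down it reaches from about 0.375 to 0.925 m from the base axis. Payload 5.7 kg.
Tool frame: the origin (TCP) lies on the front face of the gripper's body, between the roots of the fingers; the fingertips stand 80 mm ahead of it and the grasp point (between the pads) lies 61 mm ahead of it (r.pinch_z is the distance from the TCP to the grasp point, in m); z points along the fingers, x is the direction in which the jaws open and shut, and the axes are right-handed (so a half turn about z gives the same grasp; the last joint's range is limited). The gripper opens to 88 mm and grips with 3 to 60 N. Pads are 20 mm wide; open, the fingers measure 115 mm over their backs; the gripper's body (75 mm by 178 mm) begins 61 mm behind the grasp point.
Start: joints at [-1.451, 0.359, 1.51, -0, 1.272, -0.115], TCP at [0.14, -0.584, 0.303] pointing down, gripper open.
Joint ranges: [-2.97, 2.97], [-1.01, 2.36], [0.21, 2.38], [-0.96, 4.11], [0.2, 2.71], [-2.98, 2.98]. Speed limits (rad/s): [2.39, 2.39, 3.14, 3.14, 3.14, 3.14].

## Interface

Orientations are given as a unit quaternion [w, x, y, z].
In Python, from plant import r gives the robot as it stands. The module is installed in compiled form; this text tells all that it offers.
- The arm moves only by the shell command python3 -m handwheel 'ROWS' [OPENING] [FORCE]. ROWS is JSON, a list of rows, each a list of 6 numbers: the shift along the tool's x, y, z in m, then the turn, a rotation vector about the tool's x, y, z in rad. A call has 1 to 10 rows; each row is the pose to reach, as a shift and turn from the pose commanded when the call began, along the tool's axes at that moment; what a row does not reach only later rows make up. A row lasts 1/12 s, in which the tool goes at most 41.7 mm and 7.16 degrees, less where a joint would pass 70% of its speed; a pose out of reach is approached as far as the arm can. A call with a gripper value outside its range is refused whole. OPENING is the closure in counts, from 0 (fully open) to 255 (shut), set as the call begins (- or left out, the last holds). The fingers move at their own pace and stop on an object; FORCE is the grip in N (left out, the last holds). Time passes only in rows, so rows that repeat a pose let the fingers close. It gives the time, the measured TCP pose, the force and the opening at its end, in the units of the state.
- r.read_state(): the state, without advancing time (a new reading comes with each control period).
- r.camera(name): name is "scene" or "side" or "wrist"; returns a dict with "frame" (480x640x3 uint8, red, green, blue), "camera_matrix" (3x3 intrinsics, pixels), "camera_from_world" (4x4, takes a point from world to camera coordinates); the wrist camera has in their place "T_tool_cam" (4x4, takes a point from camera to tool coordinates, whose origin is the TCP and whose axes are the tool frame's). Camera axes: x right, y down, z forward; pixel columns grow to the right and rows downward; lengths in m; the calibration is good to about 2 mm. A picture is of the moment at which its call begins: read the wrist's pose just before it. There is no depth.
- r.finish_job(): hands the job in, once; it reports no verdict.
The state is a dict: "t": time; "joints": joint angles; "joint_velocities": joint speeds; "effort": joint torques, N m; "tcp_pos": TCP position; "eef_rot": TCP orientation; "wrist_force": force on the tool from outside, world axes, zero at the start; "wrist_torque": the same for the moment, N m; "finger_gap": finger opening in m.
Only numpy, scipy, OpenCV 4.12 (cv2) and the standard library are available. Lean on these libraries where they do the work, as an engineer would, in place of code of your own. Each camera call takes 0.05 s, during which the arm holds its last target.

## Task

Put the craft-table stamps away: pinch the two tabs of the case's sprung cap to take it off and lay it on the cutting mat, then fit every wooden stamp block into the case so that the blocks interlock with the case's knobs and each other and lie flush on its floor. Finally pinch the cap's tabs again, set the cap level on the case and let the tabs spring out under the rim so that it is locked on; leave the other things on the table alone.

Things in the scene. Friction and masses are not known exactly. Their poses are not given: they have to be found in the camera images.
- case: stamp case, fixed: clear square box, white floor and rim, 158 (x) x 164 (y) x 72 mm high. Origin: centre of underside, z up. Open well 144 x 144 mm, floor 10 mm above the origin. Walls facing +-y have inside a full-length groove, 7 mm deep, 46 to 64 mm above the origin, under a lip, for the cap's barbs; +-x walls plain. 4 white jigsaw knobs, 22 mm high, on the well's walls, one per place
- cap: sprung cap, at first fitted on the case: grey plate 158 x 158 x 6 mm, 0.2 kg. Origin: centre, at its feet; plate 22 to 28 mm above it, z up. Two ribs along y (x = +-66 to 69.5 mm) and the barbs reach down to the origin's level: it stands level on a flat top. Fitted: origin 50 mm above the case's, y axis along the case's y, either way round. Fully pinched it goes straight in or out, 2.5 mm play
- tab_left (a joint): slide (m) of the cap's +y tab: 0 = sprung out (3 N), 0.008 = pinched in to its stop (6.5 N). Black upright ear, 30 mm wide (x), 28 to 74 mm above the cap's origin, outer face at y = 26 mm at rest, 18 pinched; from its foot a low bar (top 34 mm above the origin; keep fingertips above it) runs out along y to the barb below the plate, whose end is at y = 77 mm at rest, 69 pinched: out, it cannot pass the rim
- tab_right (a joint): the same, mirrored, for the cap's -y tab: the two ears' outer faces are 52 mm apart at rest, 36 mm fully pinched
- mat: grey-blue cutting mat with a grid, fixed, 240 x 220 x 3 mm, on the robot's left. Origin: centre of its underside
- block1: wooden stamp block, 90 g (all alike; some may be absent): square 68 x 68 x 22 mm, jigsaw knob on its +x side (to x = 50.5 mm; neck 14, head 23 mm wide), jigsaw notch in the middle of its +y and -y sides, -x side plain. On top a centred grip bar 46 mm long (x), 14 mm wide (y), 22 to 56 mm above the underside. Origin: centre of the square's underside, z up
- block1_tab (a point): underside of the knob of block1, 48 mm from its origin along its x
- block2: wooden stamp block, 90 g (all alike; some may be absent): square 68 x 68 x 22 mm, jigsaw knob on its +x side (to x = 50.5 mm; neck 14, head 23 mm wide), jigsaw notch in the middle of its +y and -y sides, -x side plain. On top a centred grip bar 46 mm long (x), 14 mm wide (y), 22 to 56 mm above the underside. Origin: centre of the square's underside, z up
- block2_tab (a point): underside of the knob of block2, 48 mm from its origin along its x
- block3: wooden stamp block, 90 g (all alike; some may be absent): square 68 x 68 x 22 mm, jigsaw knob on its +x side (to x = 50.5 mm; neck 14, head 23 mm wide), jigsaw notch in the middle of its +y and -y sides, -x side plain. On top a centred grip bar 46 mm long (x), 14 mm wide (y), 22 to 56 mm above the underside. Origin: centre of the square's underside, z up
- block3_tab (a point): underside of the knob of block3, 48 mm from its origin along its x
- block4: wooden stamp block, 90 g (all alike; some may be absent): square 68 x 68 x 22 mm, jigsaw knob on its +x side (to x = 50.5 mm; neck 14, head 23 mm wide), jigsaw notch in the middle of its +y and -y sides, -x side plain. On top a centred grip bar 46 mm long (x), 14 mm wide (y), 22 to 56 mm above the underside. Origin: centre of the square's underside, z up
- block4_tab (a point): underside of the knob of block4, 48 mm from its origin along its x
- place1 (a point): place on the well's floor for the origin of any one block, in the case's frame at (36, -36) mm; the block's x axis points along the case's -x, to place2 (the knob point lies 24 mm short of that). Play about 2 mm: the wall's knob enters the block's +y notch, a neighbour's knob its -y notch
- place2 (a point): place on the well's floor for the origin of any one block, in the case's frame at (-36, -36) mm; the block's x along the case's +y, to place3 (the knob point lies 24 mm short of that). Play about 2 mm: the wall's knob enters the block's +y notch, a neighbour's knob its -y notch
- place3 (a point): place on the well's floor for the origin of any one block, in the case's frame at (-36, 36) mm; the block's x along the case's +x, to place4 (the knob point lies 24 mm short of that). Play about 2 mm: the wall's knob enters the block's +y notch, a neighbour's knob its -y notch
- place4 (a point): place on the well's floor for the origin of any one block, in the case's frame at (36, 36) mm; the block's x along the case's -y, to place1 (the knob point lies 24 mm short of that). Play about 2 mm: the wall's knob enters the block's +y notch, a neighbour's knob its -y notch
- glue: glue bottle, 44 mm across, 115 mm tall; origin at its underside. Leave alone
- tape: roll of clear tape lying flat, 90 mm across, 24 mm high; leave alone
- tin: round flat tin, 68 mm across, 22 mm high; leave alone
- punch: paper punch, 90 x 45 x 44 mm; leave alone
- ruler: wooden ruler 150 x 30 x 5 mm; leave alone
- cardbox: small cardboard box 110 x 75 x 28 mm; leave alone
There are look-alikes about, which are no part of the job. What is shaped like the block3 but blue or pink is not meant.

How it is judged:
On the way, in this order (a step that is already met when the one before it is completed fails the run):
1. the cap lies level on the cutting mat, let go (horizontal distance between cap and mat below 0.07 m and z of cap in the frame of mat below 0.008 m and angle between cap's own z axis and vertical below 0.05 rad and contact force between the fingers and cap below 0.3 N), for 0.2 s.
2. every block that is present lies flush in its place in the open case (((horizontal distance between block1 and place1 below 0.006 m and horizontal distance between block1_tab and place2 below 0.033 m) or (horizontal distance between block1 and place2 below 0.006 m and horizontal distance between block1_tab and place3 below 0.033 m) or (horizontal distance between block1 and place3 below 0.006 m and horizontal distance between block1_tab and place4 below 0.033 m) or (horizontal distance between block1 and place4 below 0.006 m and horizontal distance between block1_tab and place1 below 0.033 m)) and z of each of block1, block2, block3, block4 in the frame of case below 0.0125 m and angle between each of block1, block2, block3, block4's own z axis and vertical below 0.05 rad and ((horizontal distance between block2 and place1 below 0.006 m and horizontal distance between block2_tab and place2 below 0.033 m) or (horizontal distance between block2 and place2 below 0.006 m and horizontal distance between block2_tab and place3 below 0.033 m) or (horizontal distance between block2 and place3 below 0.006 m and horizontal distance between block2_tab and place4 below 0.033 m) or (horizontal distance between block2 and place4 below 0.006 m and horizontal distance between block2_tab and place1 below 0.033 m)) and ((horizontal distance between block3 and place1 below 0.006 m and horizontal distance between block3_tab and place2 below 0.033 m) or (horizontal distance between block3 and place2 below 0.006 m and horizontal distance between block3_tab and place3 below 0.033 m) or (horizontal distance between block3 and place3 below 0.006 m and horizontal distance between block3_tab and place4 below 0.033 m) or (horizontal distance between block3 and place4 below 0.006 m and horizontal distance between block3_tab and place1 below 0.033 m)) and ((horizontal distance between block4 and place1 below 0.006 m and horizontal distance between block4_tab and place2 below 0.033 m) or (horizontal distance between block4 and place2 below 0.006 m and horizontal distance between block4_tab and place3 below 0.033 m) or (horizontal distance between block4 and place3 below 0.006 m and horizontal distance between block4_tab and place4 below 0.033 m) or (horizontal distance between block4 and place4 below 0.006 m and horizontal distance between block4_tab and place1 below 0.033 m))), for 0.2 s.
At the end, for the whole second after the job is handed in: each block lies flat on the case floor, within 6 mm of one of the four places, its knob within 9 mm of that place's knob point; the cap is level, within 6 mm of the case's middle, 47 to 52.5 mm above its origin, turned under 0.08 rad, at rest, both tabs sprung out (below 3 mm) (all of step 2 and horizontal distance between cap and case below 0.006 m and z of cap in the frame of case between 0.047 and 0.0525 m and angle between cap's own z axis and vertical below 0.035 rad and angle between the x axis of cap and the x axis of case, either way round below 0.08 rad and value of joint each of tab_left, tab_right below 0.003 m and linear speed of cap below 0.02 m/s); the robot touches nothing.
It fails at once if a bystander (glue bottle, tape roll, tin, punch, ruler, card box) is moved more than 4 cm (distance of any of glue, tape, tin, punch, ruler, cardbox from where it was at the start of the episode above 0.04 m).
Of block1, block2, block3, block4 only 3 to 4 are there at a start; the rules pass over those that are not, and their reading is None.
At some moment in a run one of block1, block2, block3, block4, cap may be knocked a few centimetres aside while the robot is not near it.
It also fails if it takes over 210 s, if anything falls off the work surface, if the arm or the gripper's body presses on something with over 40 N, if the wrist force passes 120 N, or if a joint passes its speed limit or range.

## Working session

There is one attempt and no reset: what is moved stays moved. The work goes in short steps, Python scripts to look and compute and a shell command to move; the robot and the scene stay as the last step left them, time stands still between calls to the robot, and variables do not carry over. Pictures are saved under pics/ and viewed, and the job is handed in when it is done.

```bash
mkdir -p pics; ls
python3 - <<'E'
from plant import r
import cv2,numpy as np
s=r.read_state();print({k:np.round(v,3).tolist() for k,v in s.items()})
print(r.pinch_z)
for n in ["scene","side","wrist"]:
    c=r.camera(n);cv2.imwrite(f"pics/a_{n}.png",c["frame"][:,:,::-1])
    print(n,np.round(c["camera_matrix"],1).tolist());print(np.round(c.get("camera_from_world",c.get("T_tool_cam")),3).tolist())
E
```

```text
pics
{'t': 0.0, 'joints': [-1.451, 0.359, 1.511, -0.0, 1.272, -0.115], 'joint_velocities': [-0.002, -0.001, -0.001, 0.001, -0.001, 0.001], 'effort': [-0.001, -51.538, -27.072, 0.067, 0.035, -0.0], 'tcp_pos': [0.14, -0.583, 0.302], 'eef_rot': [-0.001, 0.785, -0.619, -0.001], 'wrist_force': [0.624, 0.281, 0.121], 'wrist_torque': [-0.001, -0.041, 0.031], 'finger_gap': 0.088}
0.0613
scene [[523.6, 0.0, 321.0], [0.0, 523.6, 238.5], [0.0, 0.0, 1.0]]
[[0.659, 0.752, -0.013, -0.314], [0.465, -0.42, -0.779, -0.202], [-0.592, 0.507, -0.626, 1.547], [0.0, 0.0, 0.0, 1.0]]
side [[586.5, 0.0, 312.7], [0.0, 586.5, 237.6], [0.0, 0.0, 1.0]]
[[-0.994, -0.105, 0.003, 0.532], [-0.084, 0.77, -0.632, 0.105], [0.064, -0.629, -0.775, 1.44], [0.0, 0.0, 0.0, 1.0]]
wrist [[346.8, 0.0, 318.1], [0.0, 346.8, 233.6], [0.0, 0.0, 1.0]]
[[1.0, -0.001, 0.0, -0.0], [0.001, 0.97, 0.242, -0.067], [-0.0, -0.242, 0.97, -0.082], [0.0, 0.0, 0.0, 1.0]]
```

View pics/a_scene.png

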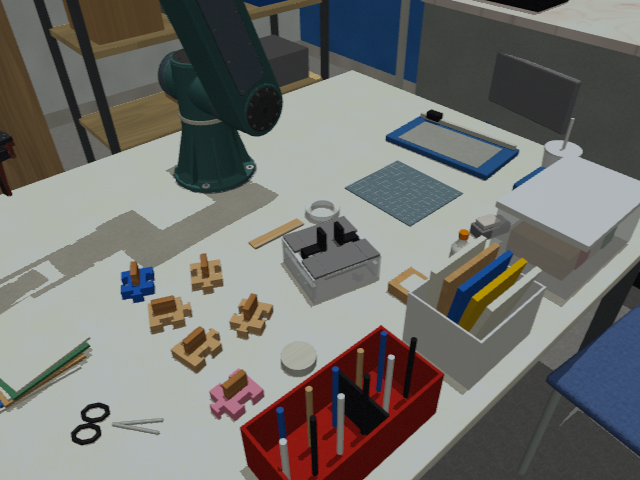

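View pics/a_side.png

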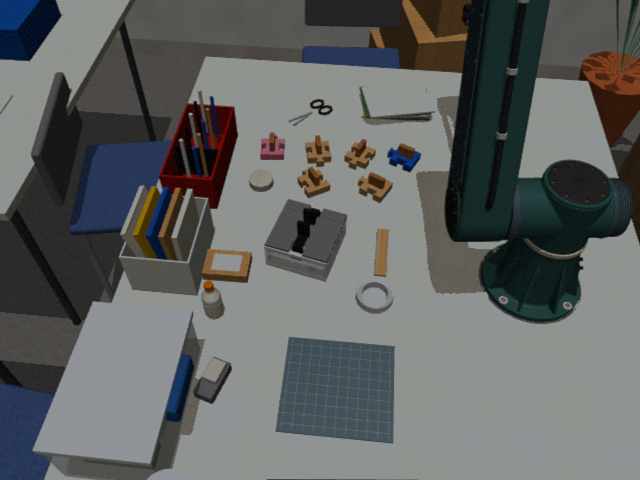

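View pics/a_wrist.png

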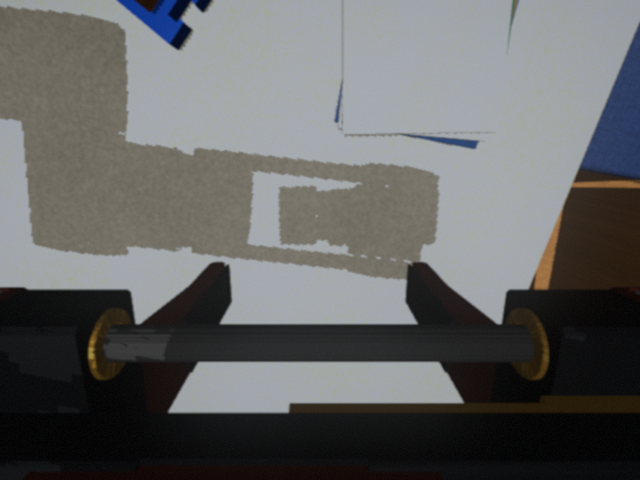

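```bash
cat > h.py <<'E'
from plant import r
import cv2,numpy as np
from scipy.spatial.transform import Rotation as R
def tool():
    s=r.read_state();q=s["eef_rot"];T=np.eye(4)
    T[:3,:3]=R.from_quat([q[1],q[2],q[3],q[0]]).as_matrix();T[:3,3]=s["tcp_pos"];return T
class Cam:
    def __init__(s,name):
        s.T=tool() if name=="wrist" else None
        c=r.camera(name);s.im=c["frame"][:,:,::-1].copy();s.K=np.array(c["camera_matrix"])
        s.wc=s.T@np.array(c["T_tool_cam"]) if name=="wrist" else np.linalg.inv(c["camera_from_world"])
    def ray(s,p):
        d=s.wc[:3,:3]@np.linalg.solve(s.K,[p[0],p[1],1.]);return s.wc[:3,3],d/np.linalg.norm(d)
    def onz(s,p,z):
        o,d=s.ray(p);return o+d*(z-o[2])/d[2]
    def proj(s,P):
        q=s.K@(np.linalg.inv(s.wc)@np.append(P,1))[:3];return q[:2]/q[2]
def tri(rays):
    A=np.zeros((3,3));b=np.zeros(3)
    for o,d in rays:
        M=np.eye(3)-np.outer(d,d);A+=M;b+=M@o
    return np.linalg.solve(A,b)
E
python3 - <<'E'
from h import *
for n,(x0,y0,x1,y1) in dict(scene=(100,180,400,405),side=(180,100,440,310)).items():
    c=Cam(n);cv2.imwrite(f"pics/b_{n}.png",cv2.resize(c.im[y0:y1,x0:x1],None,fx=800/(x1-x0)*.99,fy=800/(x1-x0)*.99,interpolation=cv2.INTER_CUBIC)[:600])
s=Cam("side")
for p in [(318,148),(358,152),(312,180),(375,184),(407,155),(272,148)]: print("blk",p,s.onz(p,.03).round(3))
for p in [(288,339),(395,344),(393,440),(278,433)]: print("mat",p,s.onz(p,.003).round(3))
for p in [(288,203),(347,212),(331,254),(266,239)]: print("caprim",p,s.onz(p,.078).round(3))
c=Cam("scene")
for p in [(348,188),(398,160),(462,192),(410,223)]: print("mat",p,c.onz(p,.003).round(3))
for p in [(207,272),(168,312),(251,314),(197,346),(137,282),(235,392)]: print("blk",p,c.onz(p,.03).round(3))
E
```

```text
blk (318, 148) [ 0.561 -0.388  0.03 ]
blk (358, 152) [ 0.445 -0.383  0.03 ]
blk (312, 180) [ 0.564 -0.257  0.03 ]
blk (375, 184) [ 0.391 -0.26   0.03 ]
blk (407, 155) [ 0.304 -0.386  0.03 ]
blk (272, 148) [ 0.693 -0.373  0.03 ]
mat (288, 339) [0.567 0.226 0.003]
mat (395, 344) [0.325 0.213 0.003]
mat (393, 440) [0.326 0.432 0.003]
mat (278, 433) [0.559 0.443 0.003]
caprim (288, 203) [ 0.611 -0.121  0.078]
caprim (347, 212) [ 0.46  -0.107  0.078]
caprim (331, 254) [0.488 0.031 0.078]
caprim (266, 239) [0.649 0.002 0.078]
mat (348, 188) [0.338 0.222 0.003]
mat (398, 160) [0.328 0.438 0.003]
mat (462, 192) [0.562 0.439 0.003]
mat (410, 223) [0.56  0.227 0.003]
blk (207, 272) [ 0.401 -0.268  0.03 ]
blk (168, 312) [ 0.452 -0.391  0.03 ]
blk (251, 314) [ 0.57  -0.269  0.03 ]
blk (197, 346) [ 0.569 -0.393  0.03 ]
blk (137, 282) [ 0.327 -0.398  0.03 ]
blk (235, 392) [ 0.702 -0.396  0.03 ]
```

View pics/b_scene.png

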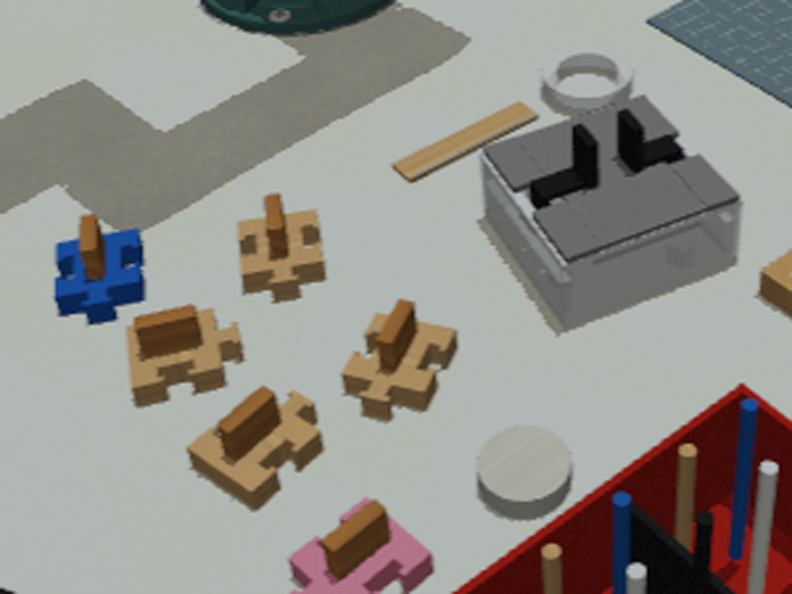

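View pics/b_side.png

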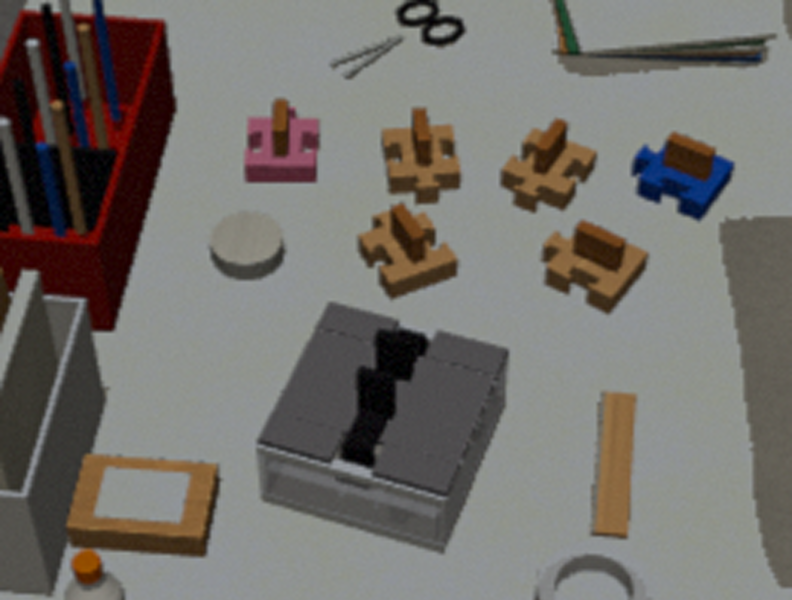

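```bash
cat >> h.py <<'E'
def plan(pos,yaw,grasp=False):
    """row to bring TCP (or grasp point) to pos with tool down and tool x at yaw"""
    T=tool();c,s=np.cos(yaw),np.sin(yaw)
    G=np.array([[c,s,0],[s,-c,0],[0,0,-1.]])
    pos=np.array(pos,float)
    if grasp: pos=pos+[0,0,r.pinch_z]
    d=T[:3,:3].T@(pos-T[:3,3]);w=R.from_matrix(T[:3,:3].T@G).as_rotvec()
    n=max(np.linalg.norm(d)/.0417,np.degrees(np.linalg.norm(w))/7.16)
    print("row",np.round(d,4).tolist(),np.round(w,4).tolist(),"min rows %.1f"%n)
def yawnow():
    T=tool();return np.arctan2(T[1,0],T[0,0])
def stat():
    s=r.read_state();print("t %.2f"%s["t"],"tcp",np.round(s["tcp_pos"],4),"yaw %.4f"%yawnow(),"F",np.round(s["wrist_force"],1),"gap %.4f"%s["finger_gap"],"j6 %.2f"%s["joints"][5])
E
python3 - <<'E'
from h import *
stat();plan([.493,-.038,.30],-1.77)
E
```

```text
t 0.35 tcp [ 0.1396 -0.5834  0.3024] yaw -1.3360 F [ 0.  -0.   0.4] gap 0.0878 j6 -0.12
row [-0.4482, -0.4706, 0.0027] [0.0, 0.0005, 0.434] min rows 15.6
```

```bash
python3 -m handwheel '[[-0.448,-0.471,0.003,0,0,0.434],[-0.448,-0.471,0.003,0,0,0.434],[-0.448,-0.471,0.003,0,0,0.434],[-0.448,-0.471,0.003,0,0,0.434],[-0.448,-0.471,0.003,0,0,0.434],[-0.448,-0.471,0.003,0,0,0.434],[-0.448,-0.471,0.003,0,0,0.434],[-0.448,-0.471,0.003,0,0,0.434],[-0.448,-0.471,0.003,0,0,0.434],[-0.448,-0.471,0.003,0,0,0.434]]'
python3 -c "
from h import *
stat();plan([.493,-.038,.30],-1.77)"
```

```text
t: 1.18
tcp_pos: [0.367, -0.2322, 0.301]
eef_rot: [0.0, -0.633, 0.774, -0.0]
wrist_force: [0.9, -0.2, -0.8]
finger_gap: 0.0881
t 1.18 tcp [ 0.367  -0.2322  0.301 ] yaw -1.7704 F [ 0.9 -0.2 -0.8] gap 0.0881 j6 1.05
row [-0.2153, -0.085, 0.001] [-0.0007, -0.0003, -0.0004] min rows 5.6
```

```bash
python3 -m handwheel '[[-0.215,-0.085,0,0,0,0],[-0.215,-0.085,0,0,0,0],[-0.215,-0.085,0,0,0,0],[-0.215,-0.085,0,0,0,0],[-0.215,-0.085,0,0,0,0],[-0.215,-0.085,0,0,0,0],[-0.215,-0.085,0,0,0,0],[-0.215,-0.085,0,0,0,0]]'
python3 -c "
from h import *
stat();c=Cam('wrist');cv2.imwrite('pics/c1.png',c.im);plan([.493,-.038,.30],-1.77)"
```

```text
t: 1.85
tcp_pos: [0.4926, -0.0391, 0.3006]
eef_rot: [-0.0, -0.634, 0.773, 0.0]
wrist_force: [0.5, 0.3, -0.4]
finger_gap: 0.0877
t 1.85 tcp [ 0.4926 -0.0391  0.3006] yaw -1.7669 F [ 0.5  0.3 -0.4] gap 0.0877 j6 1.55
row [-0.0022, -0.0007, 0.0006] [0.0007, -0.0005, 0.0015] min rows 0.1
```

View pics/c1.png

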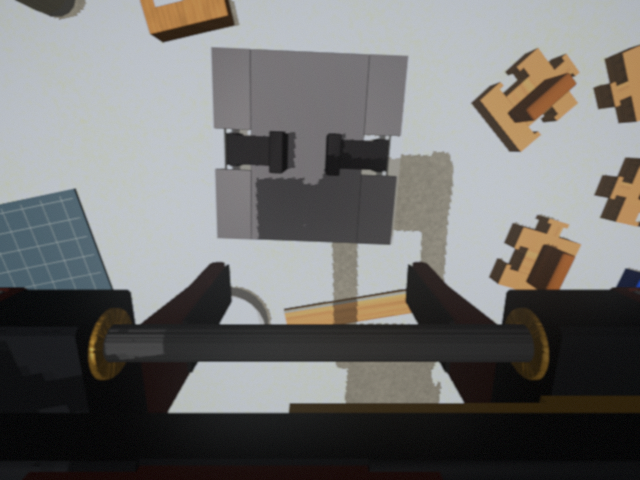

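```bash
cat > capfit.py <<'E'
from h import *
# grey plate corners from the wrist view (pic c1), refined
c=Cam("wrist")
g=cv2.cvtColor(c.im,cv2.COLOR_BGR2HSV)
m=((g[:,:,2]<140)&(g[:,:,1]<45)).astype(np.uint8)*255
m[262:]=0
m[:, :195]=0; m[:,425:]=0
m=cv2.morphologyEx(m,cv2.MORPH_CLOSE,np.ones((35,35)))
m=cv2.morphologyEx(m,cv2.MORPH_OPEN,np.ones((25,25)))
cs,_=cv2.findContours(m,cv2.RETR_EXTERNAL,cv2.CHAIN_APPROX_NONE)
k=max(cs,key=cv2.contourArea)
h=cv2.convexHull(k);a=cv2.approxPolyDP(h,12,True)[:,0]
print(a.tolist())
P=np.array([c.onz(p,.078)[:2] for p in a])
print(P.round(4).tolist(),np.linalg.norm(P-np.roll(P,-1,0),axis=1).round(4))
W=np.array([c.onz(p,.078)[:2] for p in k[:,0].astype(float)]).astype(np.float32)
print("minrect",cv2.minAreaRect(W))
E
python3 capfit.py; python3 -c "
from h import *
c=Cam('wrist')
P=np.array([c.onz(p,.078)[:2] for p in [(212,47.5),(407,56),(391.5,244),(217,239)]])
print(P.round(4).tolist(),np.linalg.norm(P-np.roll(P,-1,0),axis=1).round(4),P.mean(0))
e=P[0]+P[3]-P[1]-P[2];print(np.arctan2(e[1],e[0])) 
f=P[0]+P[1]-P[2]-P[3];print(np.arctan2(f[1],f[0])+np.pi/2)
for n,p in dict(l=(279,131),l2=(279,171),r=(334,134),r2=(334,174)).items(): print(n,c.onz(p,.124).round(4))
cv2.imwrite('pics/c2.png',cv2.resize(c.im[30:260,190:430],None,fx=2.6,fy=2.6))
"
```

```text
[[210, 30], [403, 55], [424, 243], [217, 236]]
[[0.6613, 0.0133], [0.6135, -0.1333], [0.4547, -0.1303], [0.4983, 0.0526]] [0.1542 0.1588 0.188  0.1677]
minrect ((0.5573201179504395, -0.05797167122364044), (0.1886705607175827, 0.17184488475322723), 76.48628234863281)
[[0.6487, 0.0143], [0.6117, -0.1371], [0.4592, -0.1017], [0.4953, 0.0528]] [0.1559 0.1565 0.1586 0.1581] [ 0.55371551 -0.04293225]
1.336134967084914
1.333967535591209
l [ 0.573  -0.0281  0.124 ]
l2 [ 0.5455 -0.0217  0.124 ]
r [ 0.5631 -0.0662  0.124 ]
r2 [ 0.5353 -0.0609  0.124 ]
```

View pics/c2.png

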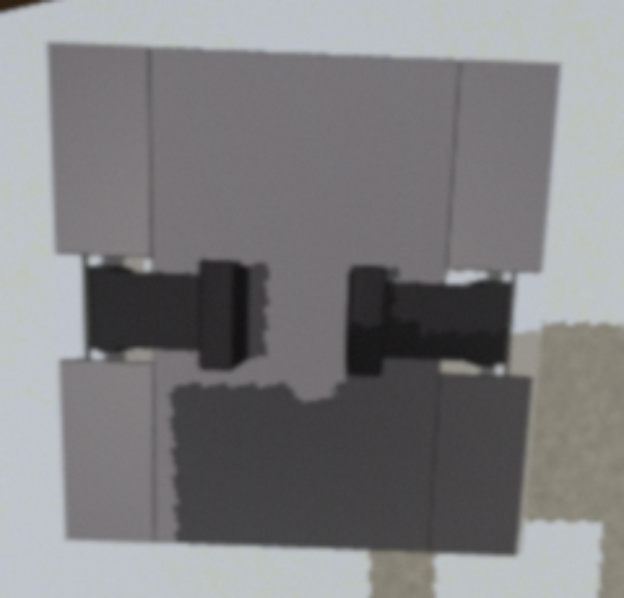

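```bash
python3 -c "
from h import *
stat();plan([.5538,-.0435,.24],-1.806);plan([.5538,-.0435,.170],-1.806)"
```

```text
t 2.00 tcp [ 0.4915 -0.0409  0.3006] yaw -1.7709 F [-0.1 -0.3 -0.1] gap 0.0878 j6 1.55
row [-0.0099, -0.0616, 0.0606] [0.0007, -0.0004, 0.0351] min rows 2.1
row [-0.0099, -0.0616, 0.1306] [0.0007, -0.0004, 0.0351] min rows 3.5
```

```bash
python3 -m handwheel '[[-0.010,-0.062,0.060,0,0,0.035],[-0.010,-0.062,0.060,0,0,0.035],[-0.010,-0.062,0.060,0,0,0.035],[-0.010,-0.062,0.060,0,0,0.035],[-0.010,-0.062,0.060,0,0,0.035]]' 0 30
python3 -c "
from h import *
stat();c=Cam('wrist');cv2.imwrite('pics/c3.png',c.im);plan([.5538,-.0435,.170],-1.806);s=Cam('side');cv2.imwrite('pics/c3s.png',cv2.resize(s.im[120:300,220:400],None,fx=3.3,fy=3.3))"
```

```text
t: 2.42
tcp_pos: [0.5539, -0.0435, 0.2407]
eef_rot: [-0.001, -0.619, 0.785, 0.001]
wrist_force: [-0.6, 0.4, -0.1]
finger_gap: 0.0876
t 2.42 tcp [ 0.5539 -0.0435  0.2407] yaw -1.8064 F [-0.6  0.4 -0.1] gap 0.0876 j6 1.60
row [0.0002, 0.0002, 0.0715] [0.0004, -0.0001, -0.0002] min rows 1.7
```

View pics/c3.png

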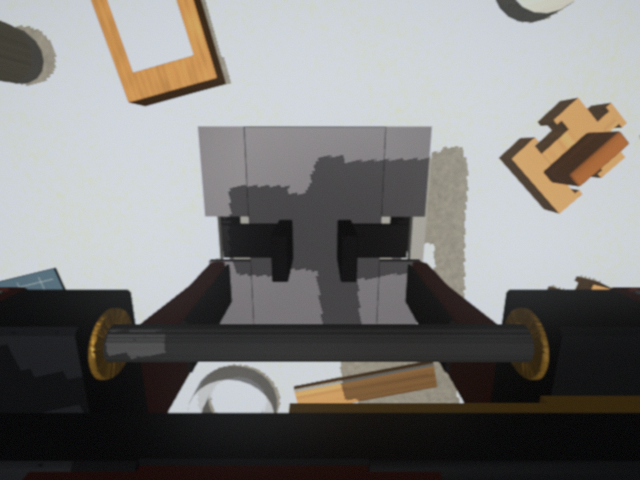

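View pics/c3s.png

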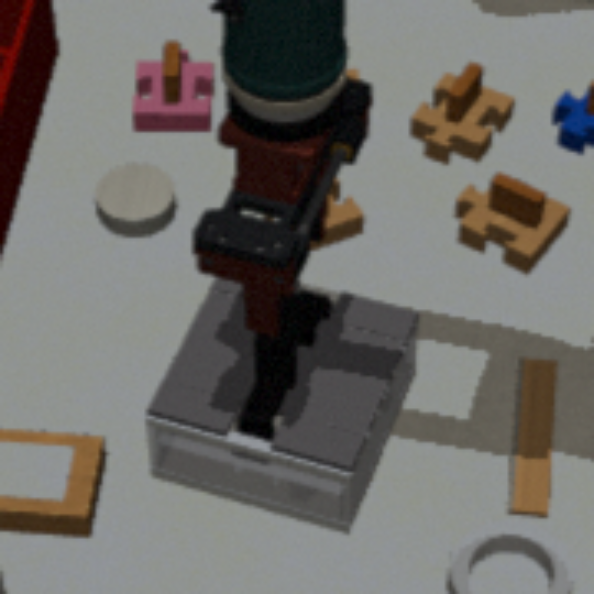

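```bash
python3 -m handwheel '[[0,0,0.030,0,0,0],[0,0,0.060,0,0,0],[0,0,0.0705,0,0,0],[0,0,0.0705,0,0,0],[0,0,0.0705,0,0,0]]' 0 30
python3 -m handwheel '[[0,0,0,0,0,0],[0,0,0,0,0,0],[0,0,0,0,0,0],[0,0,0,0,0,0],[0,0,0,0,0,0],[0,0,0,0,0,0]]' 255 30
python3 -c "
from h import *
stat();c=Cam('wrist');cv2.imwrite('pics/c4.png',c.im);s=Cam('side');cv2.imwrite('pics/c4s.png',cv2.resize(s.im[120:300,220:400],None,fx=3.3,fy=3.3));stat()"
```

```text
t: 2.93
tcp_pos: [0.5548, -0.0426, 0.1712]
eef_rot: [0.0, -0.62, 0.785, -0.0]
wrist_force: [-0.8, -0.3, -0.2]
finger_gap: 0.0882
t: 3.43
tcp_pos: [0.5552, -0.0424, 0.1706]
eef_rot: [0.0, -0.62, 0.785, -0.0]
wrist_force: [-0.9, -0.7, 4.1]
finger_gap: 0.0513
t 3.43 tcp [ 0.5552 -0.0424  0.1706] yaw -1.8052 F [-0.9 -0.7  4.1] gap 0.0513 j6 1.60
t 3.53 tcp [ 0.5552 -0.0425  0.1706] yaw -1.8050 F [-0.6  0.1  4.1] gap 0.0437 j6 1.60
```

View pics/c4.png

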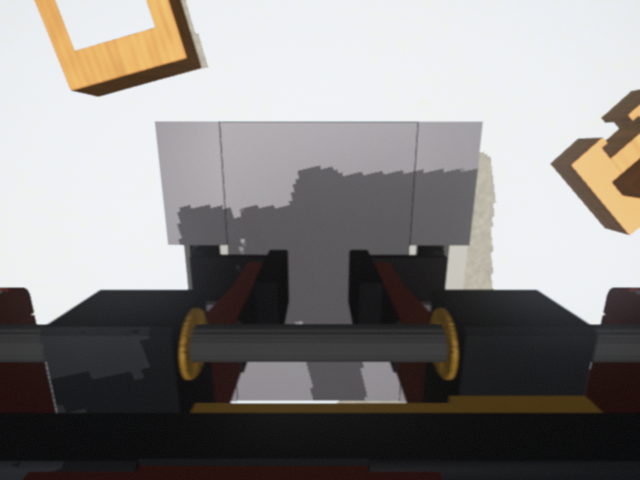

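```bash
python3 -m handwheel '[[0,0,0,0,0,0],[0,0,0,0,0,0],[0,0,0,0,0,0],[0,0,0,0,0,0],[0,0,0,0,0,0],[0,0,0,0,0,0]]' 255 35
python3 -m handwheel '[[0,0,-0.008,0,0,0],[0,0,-0.016,0,0,0],[0,0,-0.024,0,0,0],[0,0,-0.032,0,0,0],[0,0,-0.04,0,0,0],[0,0,-0.04,0,0,0]]' 255 35
python3 -c "
from h import *
stat();c=Cam('wrist');cv2.imwrite('pics/c5.png',c.im);s=Cam('side');cv2.imwrite('pics/c5s.png',cv2.resize(s.im[120:300,220:400],None,fx=3.3,fy=3.3));stat()"
```

```text
t: 4.03
tcp_pos: [0.5553, -0.0424, 0.1709]
eef_rot: [0.0, -0.62, 0.785, -0.0]
wrist_force: [-0.5, 0.6, 7.8]
finger_gap: 0.0341
t: 4.53
tcp_pos: [0.556, -0.0427, 0.2123]
eef_rot: [0.001, -0.62, 0.785, -0.001]
wrist_force: [0.7, 0.0, -1.6]
finger_gap: 0.0339
t 4.53 tcp [ 0.556  -0.0427  0.2123] yaw -1.8049 F [ 0.7  0.  -1.6] gap 0.0339 j6 1.60
t 4.63 tcp [ 0.5553 -0.0426  0.2108] yaw -1.8050 F [ 1.4  1.1 -1.5] gap 0.0340 j6 1.60
```

View pics/c5s.png

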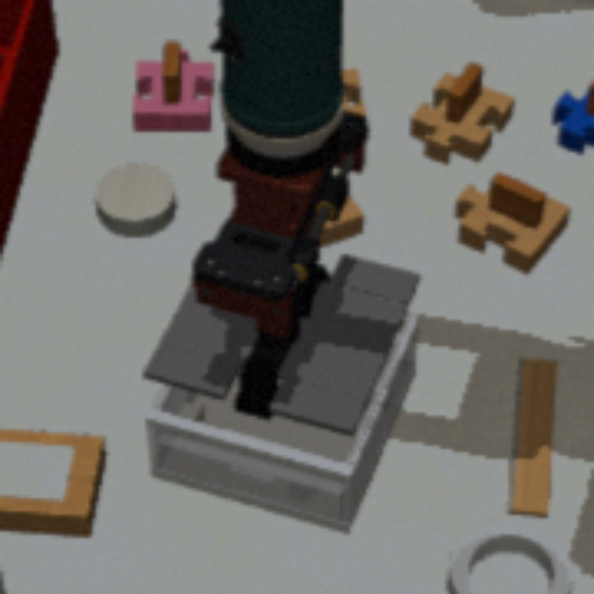

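View pics/c5.png

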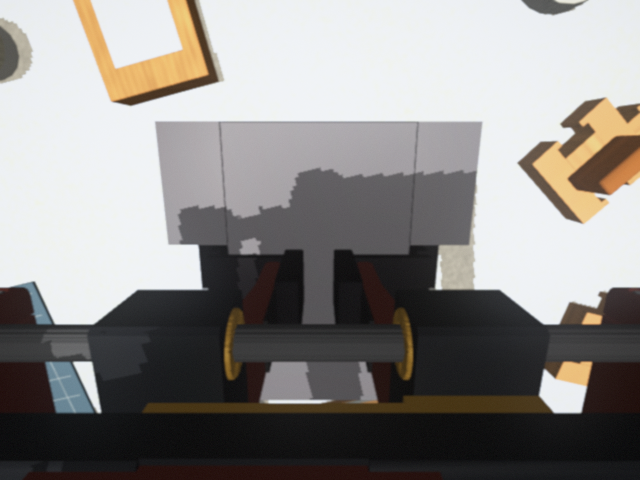

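```bash
python3 -m handwheel '[[0,0,-0.03,0,0,0],[0,0,-0.06,0,0,0],[0,0,-0.08,0,0,0],[0,0,-0.08,0,0,0]]'
python3 -c "
from h import *
stat();plan([.447,.33,.2915],-1.805)"
```

```text
t: 4.97
tcp_pos: [0.5572, -0.0429, 0.2941]
eef_rot: [0.002, -0.62, 0.785, -0.003]
wrist_force: [1.2, -0.4, -1.6]
finger_gap: 0.0339
t 4.97 tcp [ 0.5572 -0.0429  0.2941] yaw -1.8049 F [ 1.2 -0.4 -1.6] gap 0.0339 j6 1.60
row [-0.3372, 0.1937, 0.0014] [-0.0072, 0.0003, 0.0001] min rows 9.3
```

```bash
python3 -m handwheel '[[-0.03,0.017,0,0,0,0],[-0.065,0.037,0,0,0,0],[-0.1,0.057,0,0,0,0],[-0.135,0.077,0,0,0,0],[-0.17,0.097,0,0,0,0],[-0.205,0.117,0,0,0,0],[-0.24,0.137,0,0,0,0],[-0.275,0.157,0,0,0,0],[-0.31,0.177,0,0,0,0],[-0.335,0.192,0,0,0,0]]'
python3 -m handwheel '[[0,0,0.02,0,0,0],[0,0,0.05,0,0,0],[0,0,0.08,0,0,0],[0,0,0.08,0,0,0],[0,0,0.08,0,0,0]]'
python3 -c "
from h import *
stat();c=Cam('wrist');cv2.imwrite('pics/d1.png',c.im);s=Cam('side');cv2.imwrite('pics/d1s.png',cv2.resize(s.im[260:470,220:460],None,fx=2.8,fy=2.8));stat()"
```

```text
t: 5.8
tcp_pos: [0.444, 0.3304, 0.2885]
eef_rot: [-0.001, -0.62, 0.785, 0.001]
wrist_force: [1.2, 0.3, -3.3]
finger_gap: 0.034
t: 6.22
tcp_pos: [0.4441, 0.3269, 0.2079]
eef_rot: [-0.003, -0.62, 0.785, 0.001]
wrist_force: [0.9, 0.6, -1.7]
finger_gap: 0.0339
t 6.22 tcp [0.4441 0.3269 0.2079] yaw -1.8049 F [ 0.9  0.6 -1.7] gap 0.0339 j6 2.31
t 6.32 tcp [0.4465 0.328  0.2109] yaw -1.8053 F [ 1.3  0.  -1.9] gap 0.0338 j6 2.31
```

View pics/d1s.png

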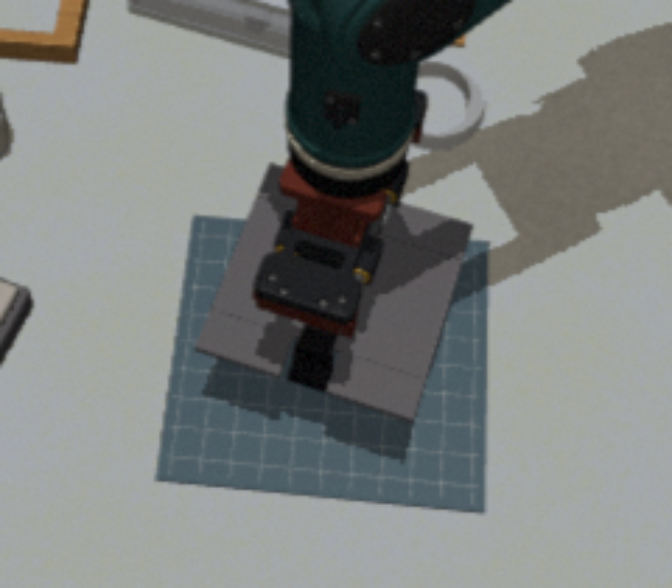

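```bash
python3 -m handwheel '[[0,0,0.025,0,0,0],[0,0,0.05,0,0,0],[0,0,0.07,0,0,0],[0,0,0.08,0,0,0],[0,0,0.083,0,0,0],[0,0,0.083,0,0,0],[0,0,0.083,0,0,0]]'
python3 -m handwheel '[[0,0,0.001,0,0,0],[0,0,0.002,0,0,0],[0,0,0.003,0,0,0],[0,0,0.003,0,0,0]]'
```

```text
t: 6.9
tcp_pos: [0.447, 0.3284, 0.1287]
eef_rot: [0.001, -0.62, 0.785, -0.0]
wrist_force: [0.9, -0.3, -2.5]
finger_gap: 0.034
t: 7.23
tcp_pos: [0.4461, 0.328, 0.1246]
eef_rot: [0.0, -0.62, 0.785, 0.0]
wrist_force: [1.1, -0.7, -1.3]
finger_gap: 0.0344
```

```bash
python3 -m handwheel '[[0,0,0.001,0,0,0],[0,0,0.001,0,0,0],[0,0,0.002,0,0,0],[0,0,0.002,0,0,0]]'
python3 -c "
from h import *
stat();s=Cam('side');cv2.imwrite('pics/d2s.png',cv2.resize(s.im[260:470,220:460],None,fx=2.8,fy=2.8));stat()"
```

```text
t: 7.57
tcp_pos: [0.4462, 0.328, 0.1238]
eef_rot: [0.0, -0.62, 0.785, -0.0]
wrist_force: [-3.2, -1.8, 14.2]
finger_gap: 0.0344
t 7.57 tcp [0.4462 0.328  0.1238] yaw -1.8049 F [-3.2 -1.8 14.2] gap 0.0344 j6 2.31
t 7.62 tcp [0.4461 0.328  0.1238] yaw -1.8048 F [-3.4 -2.9 13.8] gap 0.0342 j6 2.31
```

View pics/d2s.png

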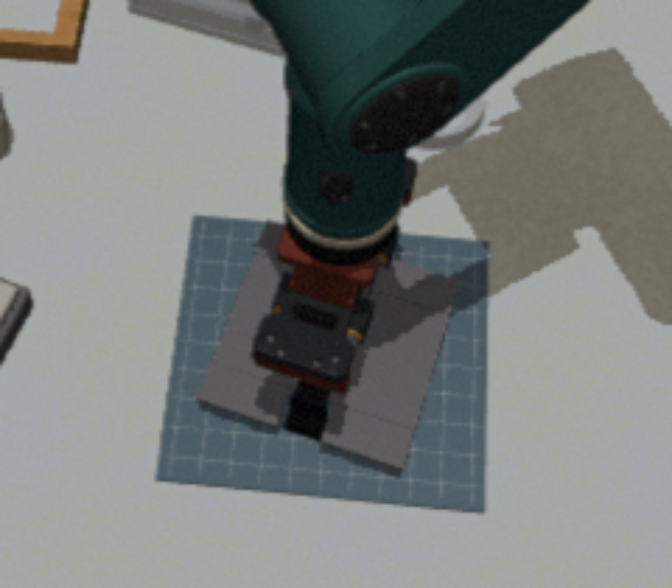

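```bash
python3 -m handwheel '[[0,0,-0.001,0,0,0],[0,0,-0.001,0,0,0],[0,0,-0.001,0,0,0],[0,0,-0.001,0,0,0],[0,0,-0.001,0,0,0],[0,0,-0.001,0,0,0],[0,0,-0.001,0,0,0],[0,0,-0.001,0,0,0],[0,0,-0.001,0,0,0],[0,0,-0.001,0,0,0]]' 0 30
python3 -m handwheel '[[0,0,-0.03,0,0,0],[0,0,-0.07,0,0,0],[0,0,-0.11,0,0,0],[0,0,-0.15,0,0,0],[0,0,-0.17,0,0,0],[0,0,-0.17,0,0,0]]'
python3 -c "
from h import *
stat();s=Cam('side');cv2.imwrite('pics/d3s.png',cv2.resize(s.im[260:470,220:460],None,fx=2.8,fy=2.8));c=Cam('wrist');cv2.imwrite('pics/d3.png',c.im)"
```

```text
t: 8.45
tcp_pos: [0.446, 0.3279, 0.1232]
eef_rot: [-0.0, -0.62, 0.785, 0.0]
wrist_force: [-0.1, 0.1, 0.6]
finger_gap: 0.0875
t: 8.95
tcp_pos: [0.4484, 0.3293, 0.2989]
eef_rot: [0.005, -0.62, 0.785, -0.001]
wrist_force: [1.4, 0.2, 0.2]
finger_gap: 0.0877
t 8.95 tcp [0.4484 0.3293 0.2989] yaw -1.8049 F [1.4 0.2 0.2] gap 0.0877 j6 2.31
```

View pics/d3.png

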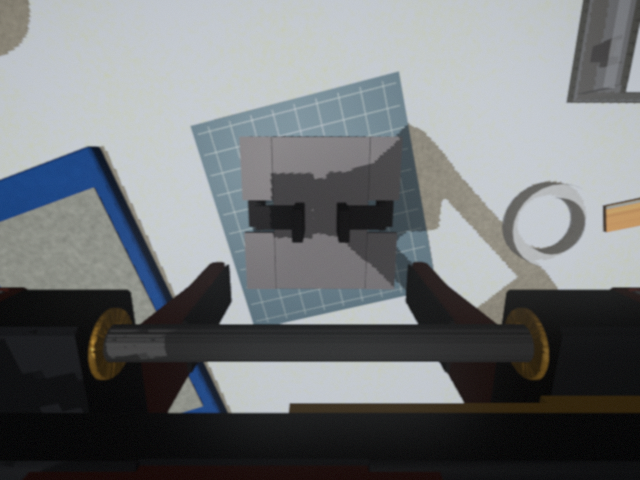

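View pics/d3s.png

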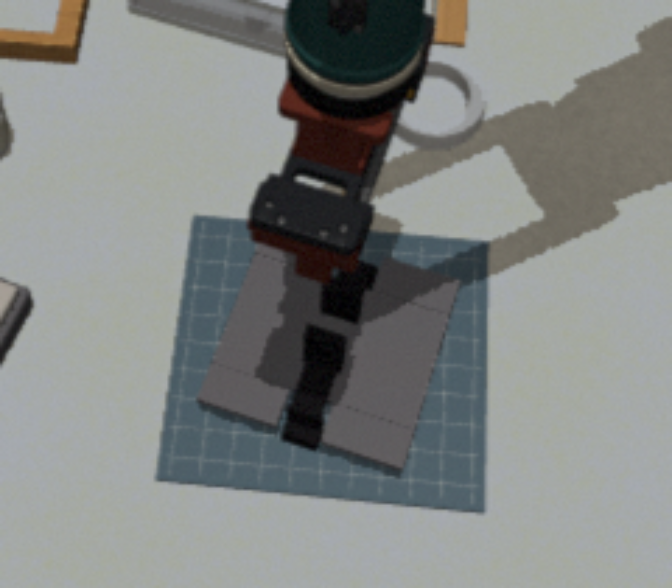

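```bash
python3 -c "
from h import *
stat();plan([.493,-.038,.30],-1.806)"
```

```text
t 9.05 tcp [0.4462 0.328  0.294 ] yaw -1.8050 F [ 0.  -0.  -0.5] gap 0.0877 j6 2.31
row [0.3451, -0.1305, -0.0063] [-0.0014, 0.0014, 0.001] min rows 8.8
```

```bash
python3 -m handwheel '[[0.345,-0.13,-0.006,0,0,0],[0.345,-0.13,-0.006,0,0,0],[0.345,-0.13,-0.006,0,0,0],[0.345,-0.13,-0.006,0,0,0],[0.345,-0.13,-0.006,0,0,0],[0.345,-0.13,-0.006,0,0,0],[0.345,-0.13,-0.006,0,0,0],[0.345,-0.13,-0.006,0,0,0],[0.345,-0.13,-0.006,0,0,0],[0.345,-0.13,-0.006,0,0,0]]'
python3 -m handwheel '[[0,0,0,0,0,0],[0,0,0,0,0,0],[0,0,0,0,0,0]]'
python3 -c "
from h import *
stat();c=Cam('wrist');cv2.imwrite('pics/e1.png',c.im);stat()
cv2.imwrite('pics/e1c.png',cv2.resize(c.im[30:260,190:430],None,fx=2.6,fy=2.6))
np.savez('e1.npz',im=c.im,wc=c.wc,K=c.K)"
```

```text
t: 9.88
tcp_pos: [0.4925, -0.0433, 0.2974]
eef_rot: [-0.002, -0.618, 0.786, -0.0]
wrist_force: [0.7, -0.8, 0.2]
finger_gap: 0.0875
t: 10.13
tcp_pos: [0.4915, -0.0365, 0.2981]
eef_rot: [-0.001, -0.62, 0.785, 0.001]
wrist_force: [0.4, -0.2, -0.3]
finger_gap: 0.0878
t 10.13 tcp [ 0.4915 -0.0365  0.2981] yaw -1.8039 F [ 0.4 -0.2 -0.3] gap 0.0878 j6 1.59
t 10.18 tcp [ 0.4917 -0.0364  0.2984] yaw -1.8032 F [0.5 0.  0.7] gap 0.0878 j6 1.59
```

View pics/e1c.png

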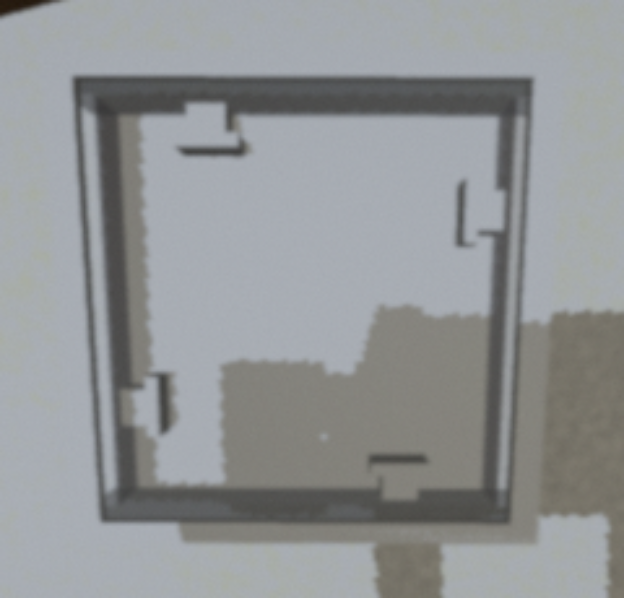

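View pics/e1.png

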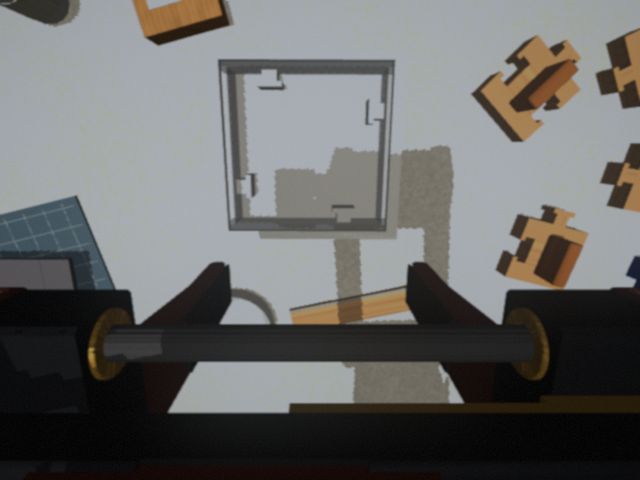

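```bash
python3 -c "
from h import *
d=np.load('e1.npz');c=Cam.__new__(Cam);c.K=d['K'];c.wc=d['wc']
q=[(75,78),(533,78),(509,521),(103,521)]
P=np.array([c.onz((190+x/2.6,30+y/2.6),.072)[:2] for x,y in q])
print(P.round(4).tolist(),np.linalg.norm(P-np.roll(P,-1,0),axis=1).round(4),P.mean(0))
e=P[0]+P[3]-P[1]-P[2];print(np.arctan2(e[1],e[0])) 
f=P[0]+P[1]-P[2]-P[3];print(np.arctan2(f[1],f[0])+np.pi/2)
# knob heads at z=.032 (tops)
for n,(x,y) in dict(a=(207,103),b=(503,211),c=(120,405),d=(400,498)).items(): print(n,c.onz((190+x/2.6,30+y/2.6),.032).round(4))
"
```

```text
[[0.6409, 0.0115], [0.6077, -0.1276], [0.4694, -0.0939], [0.5025, 0.0447]] [0.143  0.1423 0.1425 0.1424] [ 0.55512362 -0.04135717]
1.3367670477178388
1.3337631768948848
a [ 0.6332 -0.0235  0.032 ]
b [ 0.5731 -0.1189  0.032 ]
c [0.5379 0.0374 0.032 ]
d [ 0.4773 -0.0594  0.032 ]
```

```bash
python3 -c "
from h import *
stat();plan([.419,-.31,.36],-1.806)"
```

```text
t 10.18 tcp [ 0.4917 -0.0364  0.2984] yaw -1.8032 F [0.5 0.  0.7] gap 0.0878 j6 1.59
row [0.283, 0.0078, -0.0617] [0.002, 0.0004, 0.0028] min rows 6.9
```

```bash
python3 -m handwheel '[[0.283,0.008,-0.062,0,0,0.003],[0.283,0.008,-0.062,0,0,0.003],[0.283,0.008,-0.062,0,0,0.003],[0.283,0.008,-0.062,0,0,0.003],[0.283,0.008,-0.062,0,0,0.003],[0.283,0.008,-0.062,0,0,0.003],[0.283,0.008,-0.062,0,0,0.003],[0.283,0.008,-0.062,0,0,0.003],[0.283,0.008,-0.062,0,0,0.003],[0.283,0.008,-0.062,0,0,0.003]]' 140 30
python3 -m handwheel '[[0,0,0,0,0,0],[0,0,0,0,0,0]]'
python3 -c "
from h import *
stat();c=Cam('wrist');cv2.imwrite('pics/f1.png',c.im);stat()
np.savez('f1.npz',im=c.im,wc=c.wc,K=c.K)"
```

```text
t: 11.02
tcp_pos: [0.4191, -0.3098, 0.3607]
eef_rot: [0.0, -0.619, 0.786, 0.001]
wrist_force: [-0.2, 0.5, 0.6]
finger_gap: 0.0396
t: 11.18
tcp_pos: [0.4193, -0.3093, 0.3608]
eef_rot: [0.0, -0.619, 0.785, 0.001]
wrist_force: [-0.3, -0.6, -0.1]
finger_gap: 0.0394
t 11.18 tcp [ 0.4193 -0.3093  0.3608] yaw -1.8054 F [-0.3 -0.6 -0.1] gap 0.0394 j6 1.04
t 11.23 tcp [ 0.4193 -0.3096  0.3608] yaw -1.8055 F [ 0.2 -0.5 -0.4] gap 0.0393 j6 1.04
```

View pics/f1.png

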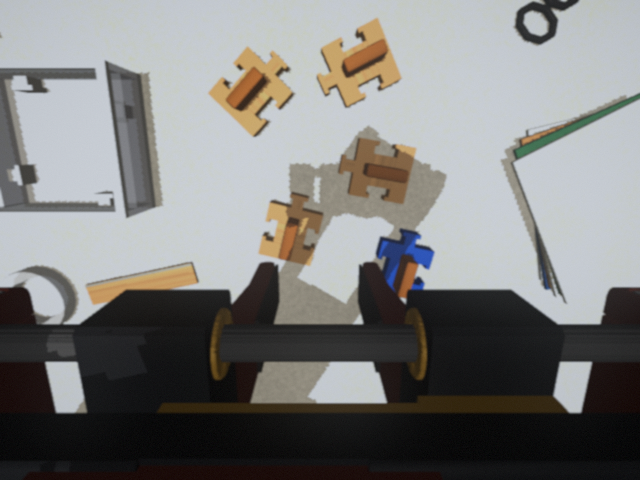

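```bash
python3 -c "
from h import *
im=np.load('f1.npz')['im']
cv2.imwrite('pics/f1c.png',cv2.resize(im[10:280,200:420],None,fx=3.0,fy=2.2222*0+3.0)[:, :][:600*0+810])
a=cv2.resize(im[10:145,200:410],None,fx=3.8,fy=3.8);b=cv2.resize(im[130:275,250:440],None,fx=4,fy=4)
cv2.imwrite('pics/f1a.png',a);cv2.imwrite('pics/f1b.png',b)"
```

```text
(no output)
```

View pics/f1a.png

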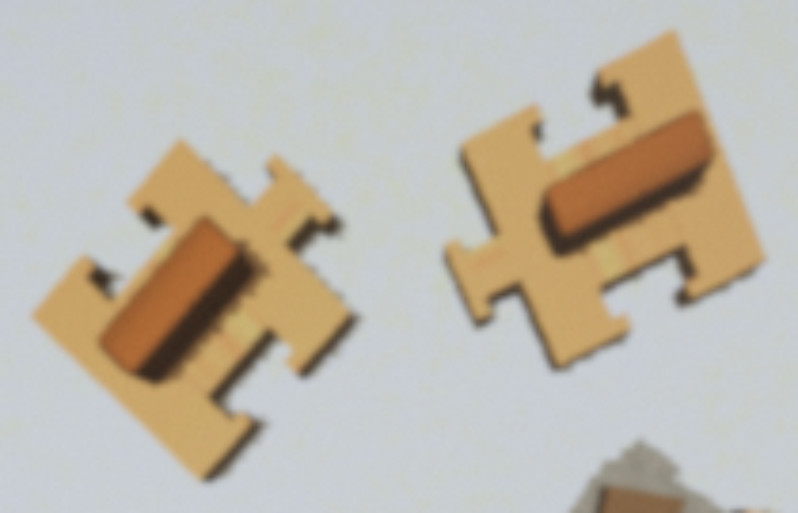

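View pics/f1b.png

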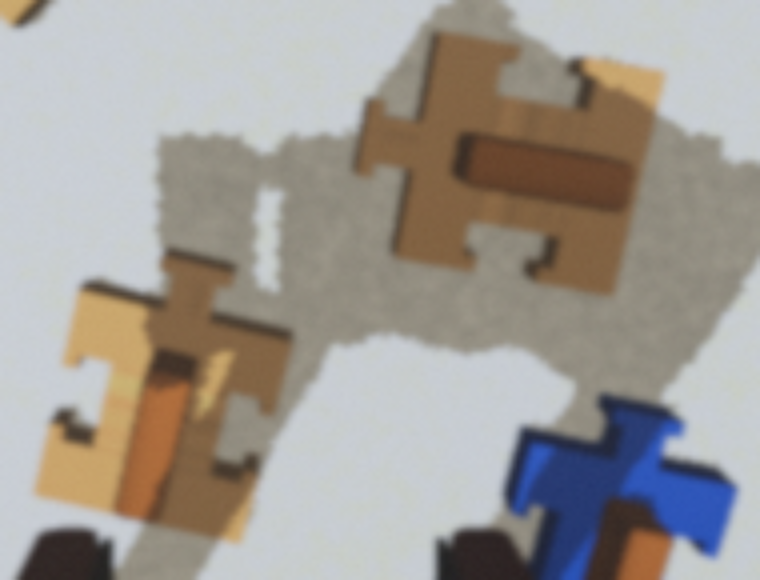

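```bash
cat > blk.py <<'E'
from h import *
C0=np.array([.5550,-.0420]);PHI=-.2355
def case2w(x,y):
    c,s=np.cos(PHI),np.sin(PHI);return C0+[c*x-s*y,s*x+c*y]
PL={1:(.036,-.036,np.pi),2:(-.036,-.036,np.pi/2),3:(-.036,.036,0),4:(.036,.036,-np.pi/2)}
def wrap(a): return (a+np.pi)%(2*np.pi)-np.pi
def block(cam,knob2,plain2,z=.022):
    P=np.array([cam.onz(p,z)[:2] for p in list(knob2)+list(plain2)])
    d=P[:2].mean(0)-P[2:].mean(0)
    e=P[[0,2]].mean(0)-P[[1,3]].mean(0)
    y=np.arctan2(d[1],d[0]);
    print("centre",P.mean(0).round(4),"yaw %.3f"%y,"len",np.linalg.norm(d).round(4),np.linalg.norm(e).round(4),"perp err %.3f"%wrap(np.arctan2(e[1],e[0])-y))
    return P.mean(0),y
def load(f):
    d=np.load(f);c=Cam.__new__(Cam);c.K=d['K'];c.wc=d['wc'];c.im=d['im'];return c
E
python3 -c "
from blk import *
c=load('f1.npz')
a=lambda *q:[(200+x/3.8,10+y/3.8) for x,y in q]
b=lambda *q:[(250+x/4,130+y/4) for x,y in q]
for n,k,p in [('C',a((180,140),(355,320)),a((33,317),(205,480))),('D',a((463,150),(560,368)),a((675,30),(765,260))),('B',b((435,32),(395,255)),b((663,72),(613,295))),('A',b((82,287),(290,335)),b((37,493),(243,542)))]:
    print(n);block(c,k,p)
for i,(x,y,w) in PL.items(): print('place',i,case2w(x,y).round(4),'yaw %.3f'%wrap(w+PHI))
"
```

```text
C
centre [ 0.5588 -0.2633] yaw -1.016 len 0.0662 0.0689 perp err 1.584
D
centre [ 0.5595 -0.3921] yaw 1.806 len 0.0674 0.0669 perp err -1.589
B
centre [ 0.4384 -0.3909] yaw 1.161 len 0.0681 0.0666 perp err -1.555
A
centre [ 0.3889 -0.2658] yaw -0.466 len 0.0683 0.0662 perp err 1.564
place 1 [ 0.5816 -0.0854] yaw 2.906
place 2 [ 0.5116 -0.0686] yaw 1.335
place 3 [0.5284 0.0014] yaw -0.236
place 4 [ 0.5984 -0.0154] yaw -1.806
```

```bash
python3 -c "
from h import *
stat();plan([.389,-.266,.205],-2.037)"
```

```text
t 11.23 tcp [ 0.4193 -0.3096  0.3608] yaw -1.8055 F [ 0.2 -0.5 -0.4] gap 0.0393 j6 1.04
row [-0.0352, 0.0395, 0.1559] [0.0009, 0.0007, 0.2315] min rows 3.9
```

```bash
python3 -m handwheel '[[-0.035,0.0395,0.156,0,0,0.2315],[-0.035,0.0395,0.156,0,0,0.2315],[-0.035,0.0395,0.156,0,0,0.2315],[-0.035,0.0395,0.156,0,0,0.2315],[-0.035,0.0395,0.156,0,0,0.2315],[-0.035,0.0395,0.156,0,0,0.2315],[-0.035,0.0395,0.156,0,0,0.2315],[-0.035,0.0395,0.156,0,0,0.2315]]' 140 30
cat > look.py <<'E'
import sys
from h import *
n=sys.argv[1];x0,y0,x1,y1=map(int,sys.argv[2:6]);k=float(sys.argv[6])
stat();c=Cam(sys.argv[7] if len(sys.argv)>7 else 'wrist');stat()
np.savez(n+'.npz',im=c.im,wc=c.wc,K=c.K)
cv2.imwrite(f'pics/{n}.png',cv2.resize(c.im[y0:y1,x0:x1],None,fx=k,fy=k,interpolation=cv2.INTER_CUBIC))
E
python3 look.py g1 200 130 440 300 3.3
```

```text
t: 11.9
tcp_pos: [0.391, -0.2699, 0.2077]
eef_rot: [0.001, -0.524, 0.852, -0.003]
wrist_force: [0.6, 0.0, 0.5]
finger_gap: 0.0395
t 11.90 tcp [ 0.391  -0.2699  0.2077] yaw -2.0390 F [0.6 0.  0.5] gap 0.0395 j6 1.29
t 11.95 tcp [ 0.3909 -0.2699  0.2077] yaw -2.0393 F [-1.1  0.1  0.8] gap 0.0396 j6 1.29
```

View pics/g1.png

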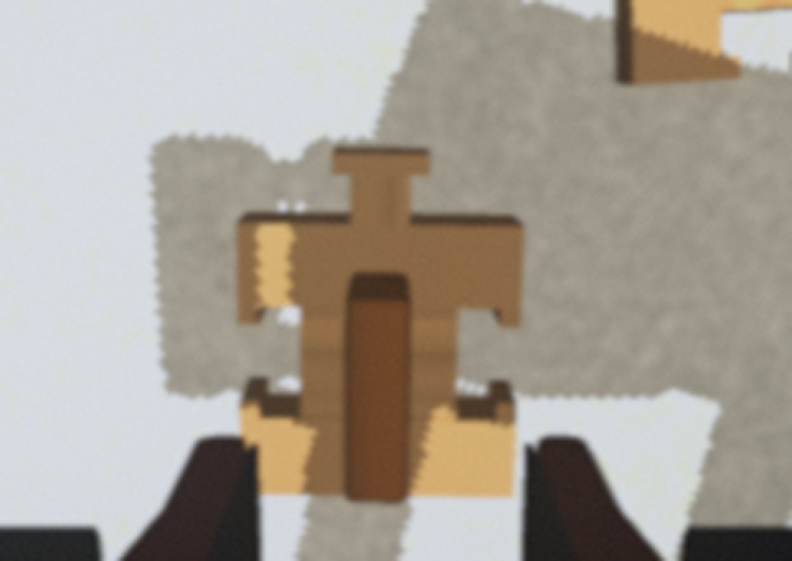

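```bash
python3 -c "
from blk import *
c=load('g1.npz')
a=lambda *q:[(200+x/3.3,130+y/3.3) for x,y in q]
p,y=block(c,a((238,222),(522,222)),a((245,497),(513,497)))
print(np.array([c.onz(q,.056) for q in a((380,299),(377,502))]).round(4).tolist())
plan([*p,.110],y-np.pi/2)
"
```

```text
centre [ 0.3879 -0.265 ] yaw -0.475 len 0.0687 0.0667 perp err 1.576
[[0.4081, -0.2757, 0.056], [0.3683, -0.2547, 0.056]]
row [-0.0031, 0.0054, 0.0976] [-0.0054, -0.0015, 0.0063] min rows 2.3
```

```bash
python3 -m handwheel '[[0,0,0,0,0,0],[0,0,0,0,0,0]]'; python3 -c "
from h import *
stat();plan([.388,-.265,.108],-2.044)"
```

```text
t: 12.12
tcp_pos: [0.3897, -0.269, 0.2066]
eef_rot: [0.0, -0.524, 0.852, -0.001]
wrist_force: [-0.2, 0.1, 0.0]
finger_gap: 0.0395
t 12.12 tcp [ 0.3897 -0.269   0.2066] yaw -2.0397 F [-0.2  0.1  0. ] gap 0.0395 j6 1.29
row [-0.0029, 0.0036, 0.0986] [-0.0029, -0.0008, 0.0043] min rows 2.4
```

```bash
python3 -m handwheel '[[-0.003,0.0036,0.03,0,0,0.004],[-0.003,0.0036,0.06,0,0,0.004],[-0.003,0.0036,0.09,0,0,0.004],[-0.003,0.0036,0.0985,0,0,0.004],[-0.003,0.0036,0.0985,0,0,0.004],[-0.003,0.0036,0.0985,0,0,0.004]]' 
python3 -c "
from h import *
stat()"
python3 -m handwheel '[[0,0,0,0,0,0],[0,0,0,0,0,0],[0,0,0,0,0,0],[0,0,0,0,0,0],[0,0,0,0,0,0],[0,0,0,0,0,0]]' 255 30
python3 look.py g2 200 80 440 320 2.4
```

```text
t: 12.62
tcp_pos: [0.3872, -0.264, 0.1072]
eef_rot: [0.0, -0.522, 0.853, 0.0]
wrist_force: [0.6, -0.5, -0.8]
finger_gap: 0.0396
t 12.62 tcp [ 0.3872 -0.264   0.1072] yaw -2.0436 F [ 0.6 -0.5 -0.8] gap 0.0396 j6 1.30
t: 13.12
tcp_pos: [0.3873, -0.2641, 0.1076]
eef_rot: [0.0, -0.522, 0.853, -0.001]
wrist_force: [0.0, 0.4, 7.1]
finger_gap: 0.0137
t 13.12 tcp [ 0.3873 -0.2641  0.1076] yaw -2.0436 F [0.  0.4 7.1] gap 0.0137 j6 1.30
t 13.17 tcp [ 0.3873 -0.2641  0.1076] yaw -2.0435 F [-0.8 -0.5  7.8] gap 0.0137 j6 1.30
```

View pics/g2.png

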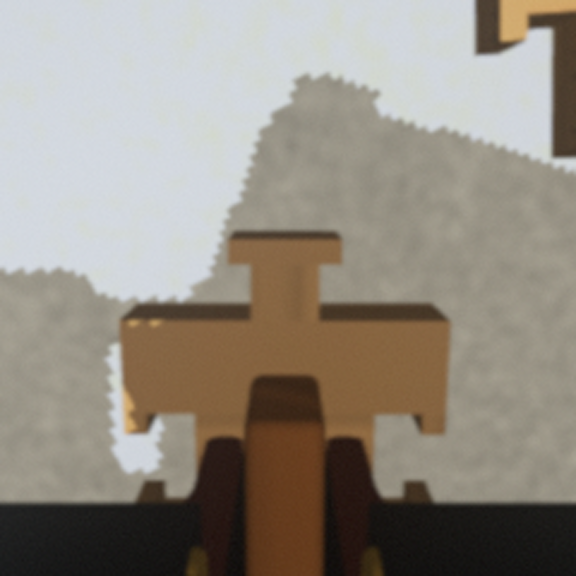

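```bash
cat >> blk.py <<'E'
def inhand(f,pts,k,x0,y0,z=.022):
    """points on block top plane -> tool coords (mm)"""
    c=load(f);T=tool()
    for x,y in pts:
        p=c.onz((x0+x/k,y0+y/k),z);q=T[:3,:3].T@(p-T[:3,3]);print((q*1000).round(1))
E
python3 -c "
from blk import *
inhand('g2.npz',[(122,320),(449,320),(229,238),(341,238)],2.4,200,80)
"
```

```text
[-33.5 -34.7  85.6]
[ 33.2 -34.6  85.7]
[-11.4 -51.2  85.7]
[ 10.9 -51.2  85.7]
```

```bash
python3 -m handwheel '[[0,0,-0.03,0,0,0],[0,0,-0.06,0,0,0],[0,0,-0.1,0,0,0],[0,0,-0.14,0,0,0],[0,0,-0.14,0,0,0],[0,0,-0.14,0,0,0]]' 
python3 -c "
from h import *
stat();plan([.5277,.0016,.245],-1.806)"
```

```text
t: 13.67
tcp_pos: [0.388, -0.2646, 0.2491]
eef_rot: [0.001, -0.522, 0.853, -0.003]
wrist_force: [-0.8, 1.2, -1.7]
finger_gap: 0.014
t 13.67 tcp [ 0.388  -0.2646  0.2491] yaw -2.0434 F [-0.8  1.2 -1.7] gap 0.0140 j6 1.30
row [-0.3006, -0.0032, 0.0037] [-0.0055, -0.0022, -0.2374] min rows 7.2
```

```bash
python3 -m handwheel '[[-0.03,0,0,0,0,-0.05],[-0.07,-0.001,0.001,0,0,-0.1],[-0.11,-0.001,0.002,0,0,-0.15],[-0.15,-0.002,0.003,0,0,-0.2],[-0.19,-0.002,0.003,0,0,-0.237],[-0.23,-0.003,0.003,0,0,-0.237],[-0.27,-0.003,0.003,0,0,-0.237],[-0.3,-0.003,0.003,0,0,-0.237],[-0.3,-0.003,0.003,0,0,-0.237],[-0.3,-0.003,0.003,0,0,-0.237]]' 
python3 -m handwheel '[[0,0,0,0,0,0],[0,0,0,0,0,0]]'
python3 look.py g3 160 60 480 300 2.4
python3 -c "
from h import *
plan([.5277,.0016,.165],-1.806)"
```

```text
t: 14.5
tcp_pos: [0.5254, 0.0035, 0.2418]
eef_rot: [-0.001, -0.62, 0.784, 0.001]
wrist_force: [-0.5, -0.4, -1.2]
finger_gap: 0.0141
t: 14.67
tcp_pos: [0.525, 0.0012, 0.2427]
eef_rot: [-0.001, -0.619, 0.786, 0.001]
wrist_force: [0.6, -0.1, 0.0]
finger_gap: 0.0138
t 14.67 tcp [0.525  0.0012 0.2427] yaw -1.8075 F [ 0.6 -0.1  0. ] gap 0.0138 j6 1.68
t 14.72 tcp [0.5251 0.001  0.243 ] yaw -1.8080 F [ 0.3  0.  -0.6] gap 0.0139 j6 1.68
row [-0.0012, -0.0025, 0.078] [0.0018, -0.0004, -0.002] min rows 1.9
```

View pics/g3.png

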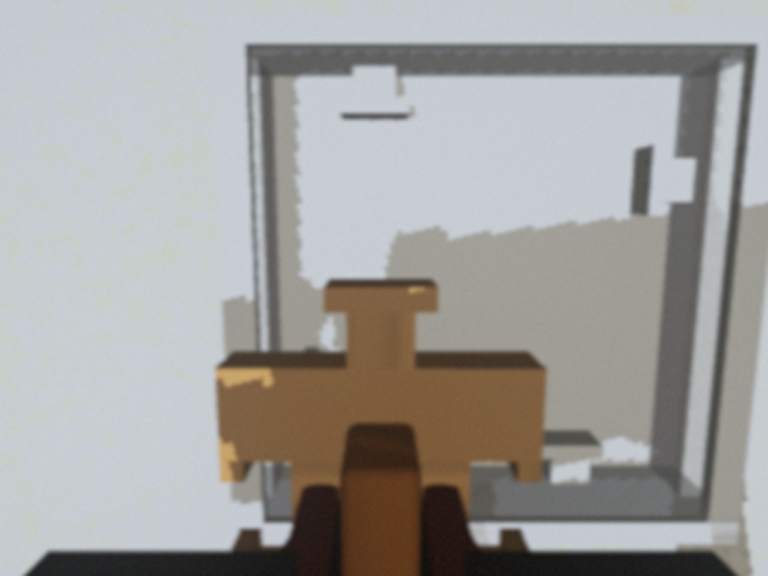

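```bash
python3 -m handwheel '[[-0.0012,-0.0025,0.03,0,0,-0.002],[-0.0012,-0.0025,0.05,0,0,-0.002],[-0.0012,-0.0025,0.05,0,0,-0.002],[-0.0012,-0.0025,0.05,0,0,-0.002],[-0.0012,-0.0025,0.05,0,0,-0.002]]'
python3 look.py g4 160 60 480 300 2.4
python3 -c "
from h import *
plan([.5277,.0016,.165],-1.806)"
```

```text
t: 15.13
tcp_pos: [0.5291, 0.0019, 0.1945]
eef_rot: [0.0, -0.619, 0.785, -0.0]
wrist_force: [0.4, -0.8, -0.6]
finger_gap: 0.0141
t 15.13 tcp [0.5291 0.0019 0.1945] yaw -1.8057 F [ 0.4 -0.8 -0.6] gap 0.0141 j6 1.68
t 15.18 tcp [0.5295 0.002  0.1949] yaw -1.8054 F [-0.1 -1.1 -0.7] gap 0.0139 j6 1.68
row [0.0008, 0.0017, 0.0299] [-0.0017, 0.0003, 0.0006] min rows 0.7
```

View pics/g4.png

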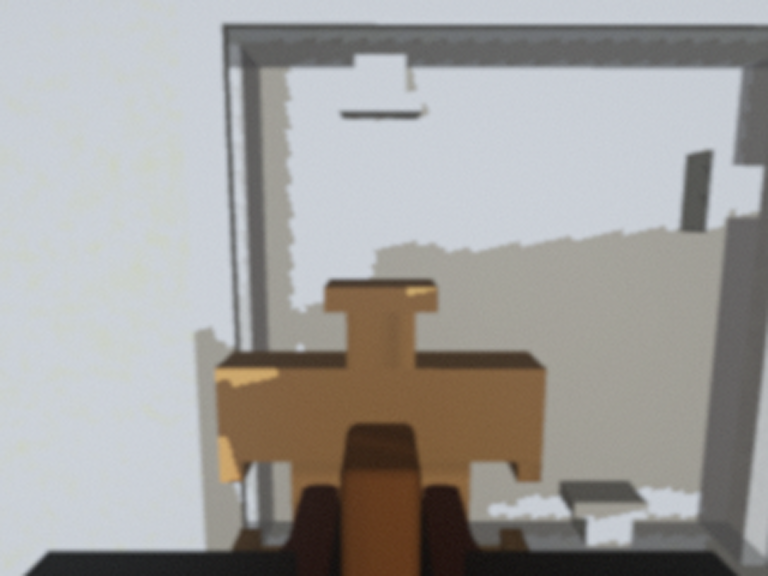

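```bash
python3 -m handwheel '[[0.0008,0.0017,0.004,0,0,0],[0.0008,0.0017,0.01,0,0,0],[0.0008,0.0017,0.016,0,0,0],[0.0008,0.0017,0.022,0,0,0],[0.0008,0.0017,0.022,0,0,0],[0.0008,0.0017,0.022,0,0,0],[0.0008,0.0017,0.022,0,0,0]]'
python3 -m handwheel '[[0,0,0,0,0,0],[0,0,0,0,0,0],[0,0,0,0,0,0],[0,0,0,0,0,0]]'
python3 -c "
from h import *
stat();plan([.5277,.0016,.1176],-1.806)"
```

```text
t: 15.77
tcp_pos: [0.527, 0.0023, 0.1716]
eef_rot: [-0.0, -0.62, 0.785, 0.0]
wrist_force: [-0.6, -0.4, -0.3]
finger_gap: 0.0138
t: 16.1
tcp_pos: [0.5272, 0.0022, 0.1719]
eef_rot: [0.0, -0.62, 0.785, -0.0]
wrist_force: [-1.1, -0.2, -0.6]
finger_gap: 0.0138
t 16.10 tcp [0.5272 0.0022 0.1719] yaw -1.8046 F [-1.1 -0.2 -0.6] gap 0.0138 j6 1.68
row [0.0005, -0.0007, 0.0543] [-0.0004, 0.0001, 0.0014] min rows 1.3
```

```bash
python3 -m handwheel '[[0.0005,-0.0007,0.006,0,0,0],[0.0005,-0.0007,0.012,0,0,0],[0.0005,-0.0007,0.018,0,0,0],[0.0005,-0.0007,0.024,0,0,0],[0.0005,-0.0007,0.03,0,0,0],[0.0005,-0.0007,0.036,0,0,0],[0.0005,-0.0007,0.042,0,0,0],[0.0005,-0.0007,0.047,0,0,0],[0.0005,-0.0007,0.047,0,0,0],[0.0005,-0.0007,0.047,0,0,0]]'
python3 look.py g5 160 60 480 300 2.4
python3 -c "
from h import *
stat();plan([.5277,.0016,.1176],-1.806)"
```

```text
t: 16.93
tcp_pos: [0.5274, 0.0017, 0.1244]
eef_rot: [-0.0, -0.62, 0.785, 0.0]
wrist_force: [0.1, -0.5, 0.1]
finger_gap: 0.0138
t 16.93 tcp [0.5274 0.0017 0.1244] yaw -1.8045 F [ 0.1 -0.5  0.1] gap 0.0138 j6 1.68
t 16.98 tcp [0.5277 0.0016 0.1247] yaw -1.8045 F [ 0.6 -0.2 -0.6] gap 0.0141 j6 1.68
t 16.98 tcp [0.5277 0.0016 0.1247] yaw -1.8045 F [ 0.6 -0.2 -0.6] gap 0.0141 j6 1.68
row [0.0, -0.0001, 0.0071] [0.0001, 0.0001, 0.0015] min rows 0.2
```

View pics/g5.png

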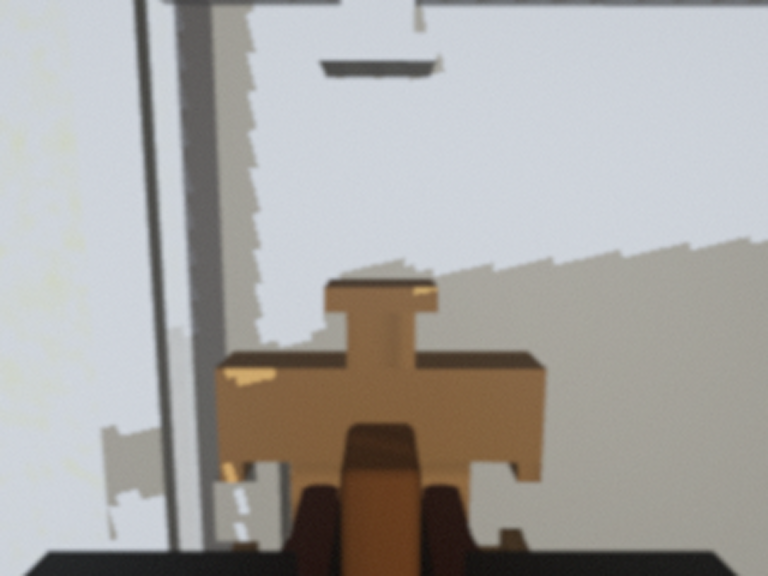

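```bash
python3 -m handwheel '[[0,0,0.003,0,0,0],[0,0,0.006,0,0,0],[0,0,0.007,0,0,0],[0,0,0.007,0,0,0],[0,0,0.007,0,0,0]]'
python3 -m handwheel '[[0,0,0,0,0,0],[0,0,0,0,0,0],[0,0,0,0,0,0],[0,0,0,0,0,0],[0,0,0,0,0,0]]' 168 30
python3 -m handwheel '[[0,0,-0.02,0,0,0],[0,0,-0.05,0,0,0],[0,0,-0.08,0,0,0],[0,0,-0.12,0,0,0],[0,0,-0.16,0,0,0],[0,0,-0.2,0,0,0],[0,0,-0.2,0,0,0]]'
python3 look.py g6 160 60 480 300 2.4
python3 -c "
from h import *
stat();plan([.439,-.391,.205],-.41)"
```

```text
t: 17.4
tcp_pos: [0.5276, 0.0016, 0.1178]
eef_rot: [0.0, -0.62, 0.785, 0.0]
wrist_force: [0.1, -0.9, -0.3]
finger_gap: 0.0139
t: 17.82
tcp_pos: [0.5276, 0.0016, 0.1178]
eef_rot: [0.0, -0.62, 0.785, 0.0]
wrist_force: [-0.3, -0.2, -0.9]
finger_gap: 0.0295
t: 18.4
tcp_pos: [0.5313, 0.0012, 0.3258]
eef_rot: [0.005, -0.62, 0.785, -0.005]
wrist_force: [0.9, -0.8, 0.4]
finger_gap: 0.0298
t 18.40 tcp [0.5313 0.0012 0.3258] yaw -1.8043 F [ 0.9 -0.8  0.4] gap 0.0298 j6 1.68
t 18.45 tcp [0.5301 0.0013 0.3224] yaw -1.8044 F [ 0.6 -0.1 -0.1] gap 0.0299 j6 1.68
t 18.45 tcp [0.5301 0.0013 0.3224] yaw -1.8044 F [ 0.6 -0.1 -0.1] gap 0.0299 j6 1.68
row [0.4029, -0.0011, 0.117] [-0.0089, -0.0058, -1.3944] min rows 11.2
```

View pics/g6.png

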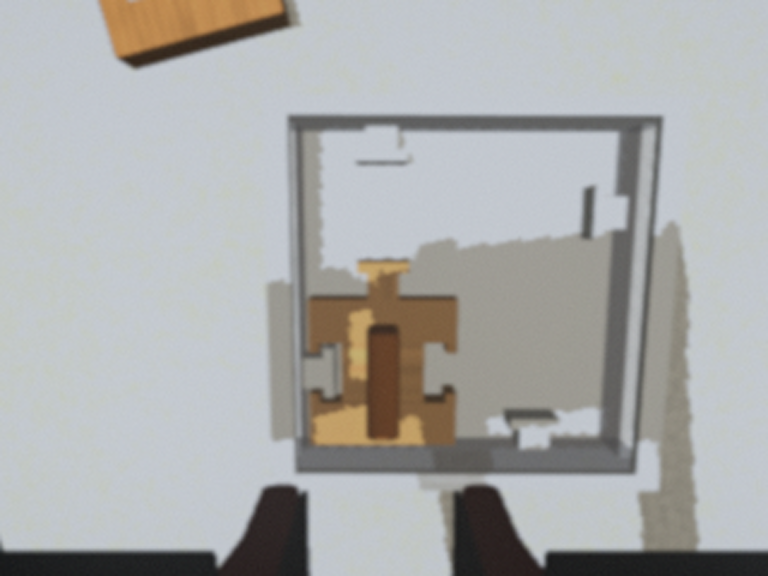

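```bash
python3 -m handwheel '[[0.402,-0.001,0.05,0,0,-1.394],[0.402,-0.001,0.05,0,0,-1.394],[0.402,-0.001,0.05,0,0,-1.394],[0.402,-0.001,0.05,0,0,-1.394],[0.402,-0.001,0.05,0,0,-1.394],[0.402,-0.001,0.05,0,0,-1.394],[0.402,-0.001,0.05,0,0,-1.394],[0.402,-0.001,0.05,0,0,-1.394],[0.402,-0.001,0.05,0,0,-1.394],[0.402,-0.001,0.05,0,0,-1.394]]' 140
python3 -c "
from h import *
stat();plan([.439,-.391,.205],-.41)"
```

```text
t: 19.28
tcp_pos: [0.4395, -0.3684, 0.2688]
eef_rot: [-0.001, 0.947, -0.321, -0.001]
wrist_force: [0.4, 0.2, 0.8]
finger_gap: 0.0398
t 19.28 tcp [ 0.4395 -0.3684  0.2688] yaw -0.6529 F [0.4 0.2 0.8] gap 0.0398 j6 -0.17
row [0.0135, 0.0184, 0.0638] [-0.0009, 0.0024, -0.2429] min rows 1.9
```

```bash
python3 -m handwheel '[[0.0135,0.018,0.03,0,0,-0.1],[0.0135,0.018,0.064,0,0,-0.243],[0.0135,0.018,0.064,0,0,-0.243],[0.0135,0.018,0.064,0,0,-0.243],[0.0135,0.018,0.064,0,0,-0.243],[0.0135,0.018,0.064,0,0,-0.243],[0.0135,0.018,0.064,0,0,-0.243]]' 140
python3 look.py h1 200 130 440 300 3.3
```

```text
t: 19.87
tcp_pos: [0.4416, -0.3897, 0.2084]
eef_rot: [0.001, 0.978, -0.207, 0.001]
wrist_force: [0.8, -0.1, -0.0]
finger_gap: 0.0396
t 19.87 tcp [ 0.4416 -0.3897  0.2084] yaw -0.4162 F [ 0.8 -0.1 -0. ] gap 0.0396 j6 -0.42
t 19.92 tcp [ 0.4415 -0.3897  0.2084] yaw -0.4159 F [ 0.2 -0.5 -0.5] gap 0.0398 j6 -0.42
```

View pics/h1.png

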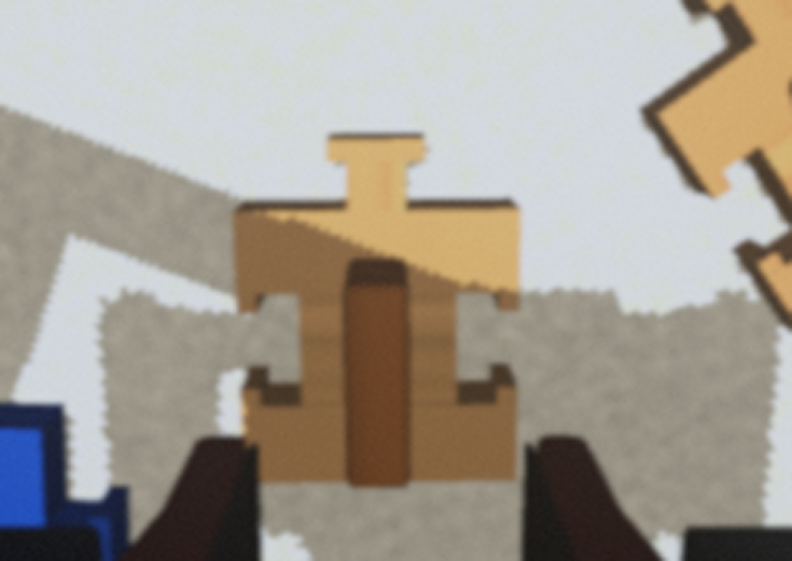

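```bash
python3 -c "
from blk import *
c=load('h1.npz')
a=lambda *q:[(200+x/3.3,130+y/3.3) for x,y in q]
p,y=block(c,a((235,208),(520,208)),a((245,482),(516,482)))
b=np.array([c.onz(q,.056) for q in a((377,284),(378,487))]);print(b.round(4).tolist(),b.mean(0))
plan([*(p*.5+b.mean(0)[:2]*.5),.108],y-np.pi/2)
"
```

```text
centre [ 0.4389 -0.3913] yaw 1.162 len 0.0684 0.0672 perp err 1.561
[[0.448, -0.3704, 0.056], [0.4298, -0.4115, 0.056]] [ 0.43888938 -0.39095952  0.056     ]
row [-0.0021, 0.0022, 0.1004] [0.0011, -0.0026, -0.0072] min rows 2.4
```

```bash
python3 -m handwheel '[[-0.002,0.002,0.03,0,0,-0.007],[-0.002,0.002,0.06,0,0,-0.007],[-0.002,0.002,0.09,0,0,-0.007],[-0.002,0.002,0.0985,0,0,-0.007],[-0.002,0.002,0.0985,0,0,-0.007],[-0.002,0.002,0.0985,0,0,-0.007]]' 
python3 -c "
from h import *
stat()"
python3 -m handwheel '[[0,0,0,0,0,0],[0,0,0,0,0,0],[0,0,0,0,0,0],[0,0,0,0,0,0],[0,0,0,0,0,0],[0,0,0,0,0,0]]' 255 30
python3 look.py h2 200 80 440 320 2.4
```

```text
t: 20.42
tcp_pos: [0.4384, -0.391, 0.109]
eef_rot: [0.0, 0.979, -0.203, 0.0]
wrist_force: [0.8, 0.4, 0.9]
finger_gap: 0.0397
t 20.42 tcp [ 0.4384 -0.391   0.109 ] yaw -0.4088 F [0.8 0.4 0.9] gap 0.0397 j6 -0.44
t: 20.92
tcp_pos: [0.4383, -0.3912, 0.1091]
eef_rot: [0.0, 0.979, -0.203, 0.001]
wrist_force: [-0.1, -0.3, 6.4]
finger_gap: 0.014
t 20.92 tcp [ 0.4383 -0.3912  0.1091] yaw -0.4088 F [-0.1 -0.3  6.4] gap 0.0140 j6 -0.44
t 20.97 tcp [ 0.4383 -0.3912  0.1091] yaw -0.4088 F [-1.1  0.8  7.1] gap 0.0137 j6 -0.44
```

View pics/h2.png

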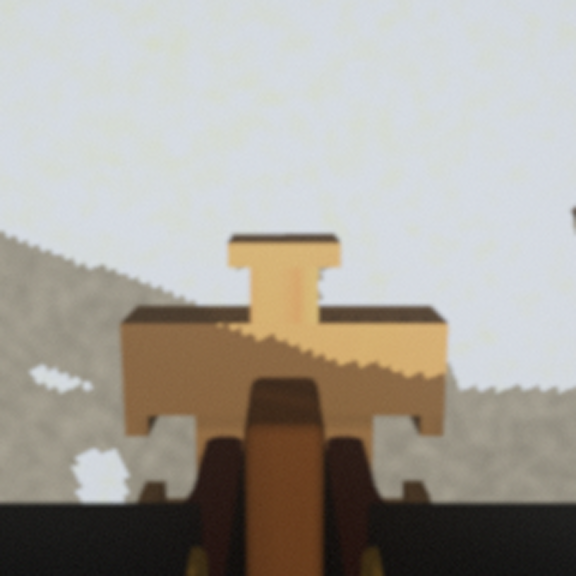

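```bash
python3 -c "
from blk import *
inhand('h2.npz',[(122,323),(447,323),(229,242),(341,242)],2.4,200,80)
psi=-.2355;t=np.array([np.sin(psi),-np.cos(psi)]);x=np.array([np.cos(psi),np.sin(psi)])
print(case2w(-.036,-.036),t)
"
python3 -m handwheel '[[0,0,-0.03,0,0,0],[0,0,-0.06,0,0,0],[0,0,-0.1,0,0,0],[0,0,-0.14,0,0,0],[0,0,-0.14,0,0,0],[0,0,-0.14,0,0,0]]'
```

```text
[-33.  -34.1  87. ]
[ 34.  -34.   87.1]
[-10.7 -50.6  87. ]
[ 11.8 -50.6  87.1]
[ 0.51159383 -0.06860647] [-0.23332921 -0.9723978 ]
t: 21.47
tcp_pos: [0.4389, -0.3919, 0.2508]
eef_rot: [0.002, 0.979, -0.203, 0.002]
wrist_force: [-0.4, 0.5, -1.7]
finger_gap: 0.014
```

```bash
python3 -c "
from h import *
stat();plan([.5112,-.0685,.245],-.2355)"
```

```text
t 21.47 tcp [ 0.4389 -0.3919  0.2508] yaw -0.4088 F [-0.4  0.5 -1.7] gap 0.0140 j6 -0.44
row [-0.0623, -0.3255, 0.0047] [0.0029, -0.005, -0.1733] min rows 7.9
```

```bash
python3 -m handwheel '[[-0.006,-0.03,0,0,0,-0.03],[-0.014,-0.07,0.001,0,0,-0.06],[-0.022,-0.11,0.002,0,0,-0.09],[-0.03,-0.15,0.003,0,0,-0.12],[-0.038,-0.19,0.004,0,0,-0.15],[-0.045,-0.23,0.004,0,0,-0.173],[-0.053,-0.27,0.004,0,0,-0.173],[-0.06,-0.31,0.004,0,0,-0.173],[-0.0623,-0.325,0.004,0,0,-0.173],[-0.0623,-0.325,0.004,0,0,-0.173]]' 
python3 -m handwheel '[[0,0,0.02,0,0,0],[0,0,0.04,0,0,0],[0,0,0.05,0,0,0],[0,0,0.05,0,0,0],[0,0,0.05,0,0,0],[0,0,0.05,0,0,0],[0,0,0.05,0,0,0]]'
python3 look.py h3 160 60 480 300 2.4
python3 -c "
from h import *
plan([.5112,-.0685,.172],-.2355)"
```

```text
t: 22.3
tcp_pos: [0.509, -0.0641, 0.2422]
eef_rot: [-0.001, 0.993, -0.116, -0.002]
wrist_force: [0.0, -0.7, 0.0]
finger_gap: 0.0138
t: 22.88
tcp_pos: [0.5105, -0.0684, 0.1949]
eef_rot: [0.0, 0.993, -0.118, 0.001]
wrist_force: [-0.0, 0.6, -0.4]
finger_gap: 0.014
t 22.88 tcp [ 0.5105 -0.0684  0.1949] yaw -0.2364 F [-0.   0.6 -0.4] gap 0.0140 j6 -0.03
t 22.93 tcp [ 0.5106 -0.0683  0.195 ] yaw -0.2363 F [-0.6 -0.2 -1.3] gap 0.0136 j6 -0.03
row [0.0006, 0.0, 0.023] [-0.0, -0.0017, -0.0008] min rows 0.6
```

View pics/h3.png

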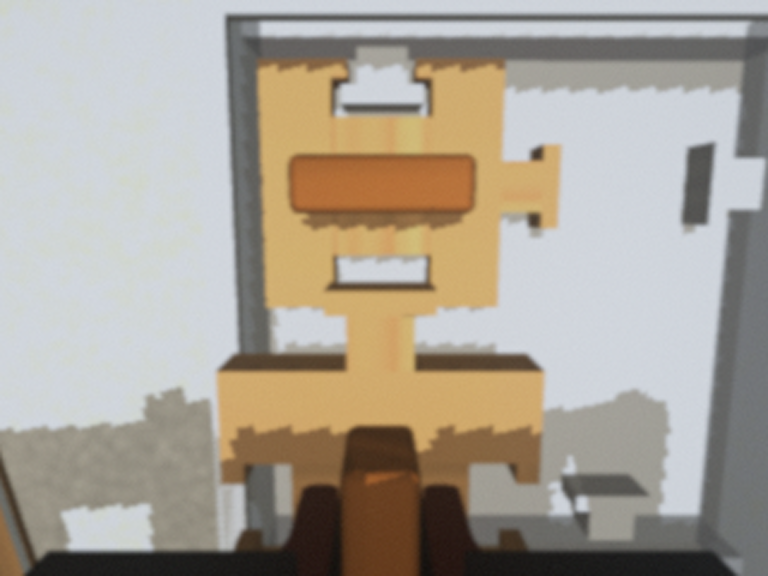

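```bash
python3 -c "
from blk import *
c=load('h3.npz')
a=lambda *q:[(160+x/2.4,60+y/2.4) for x,y in q]
block(c,a((505,62),(498,305)),a((258,62),(267,308)),z=.032)
"
python3 -m handwheel '[[0.0006,0,0.005,0,0,0],[0.0006,0,0.012,0,0,0],[0.0006,0,0.019,0,0,0],[0.0006,0,0.023,0,0,0],[0.0006,0,0.023,0,0,0],[0.0006,0,0.023,0,0,0],[0.0006,0,0.023,0,0,0],[0.0006,0,0.023,0,0,0]]'
python3 -c "
from h import *
stat();plan([.5112,-.0685,.1255],-.2355)"
```

```text
centre [0.5288 0.0012] yaw -0.231 len 0.0676 0.0667 perp err 1.569
t: 23.6
tcp_pos: [0.5108, -0.068, 0.1713]
eef_rot: [-0.0, 0.993, -0.118, 0.0]
wrist_force: [-0.4, 0.5, -1.8]
finger_gap: 0.0137
t 23.60 tcp [ 0.5108 -0.068   0.1713] yaw -0.2357 F [-0.4  0.5 -1.8] gap 0.0137 j6 -0.03
row [0.0005, 0.0004, 0.0458] [-0.0001, -0.0003, -0.0002] min rows 1.1
```

```bash
python3 -m handwheel '[[0.0005,0.0004,0.006,0,0,0],[0.0005,0.0004,0.012,0,0,0],[0.0005,0.0004,0.018,0,0,0],[0.0005,0.0004,0.024,0,0,0],[0.0005,0.0004,0.029,0,0,0],[0.0005,0.0004,0.034,0,0,0],[0.0005,0.0004,0.039,0,0,0],[0.0005,0.0004,0.044,0,0,0],[0.0005,0.0004,0.046,0,0,0],[0.0005,0.0004,0.046,0,0,0]]'
python3 -m handwheel '[[0,0,0.002,0,0,0],[0,0,0.004,0,0,0],[0,0,0.0065,0,0,0],[0,0,0.0065,0,0,0]]'
python3 look.py h4 160 60 480 300 2.4
```

```text
t: 24.43
tcp_pos: [0.5106, -0.0684, 0.1245]
eef_rot: [-0.0, 0.993, -0.118, -0.001]
wrist_force: [0.8, -0.6, -1.7]
finger_gap: 0.0138
t: 24.77
tcp_pos: [0.5113, -0.0685, 0.119]
eef_rot: [0.0, 0.993, -0.118, 0.0]
wrist_force: [-1.4, -1.3, 3.8]
finger_gap: 0.0139
t 24.77 tcp [ 0.5113 -0.0685  0.119 ] yaw -0.2358 F [-1.4 -1.3  3.8] gap 0.0139 j6 -0.03
t 24.82 tcp [ 0.5113 -0.0685  0.1189] yaw -0.2358 F [-0.4  0.6  2.7] gap 0.0139 j6 -0.03
```

View pics/h4.png

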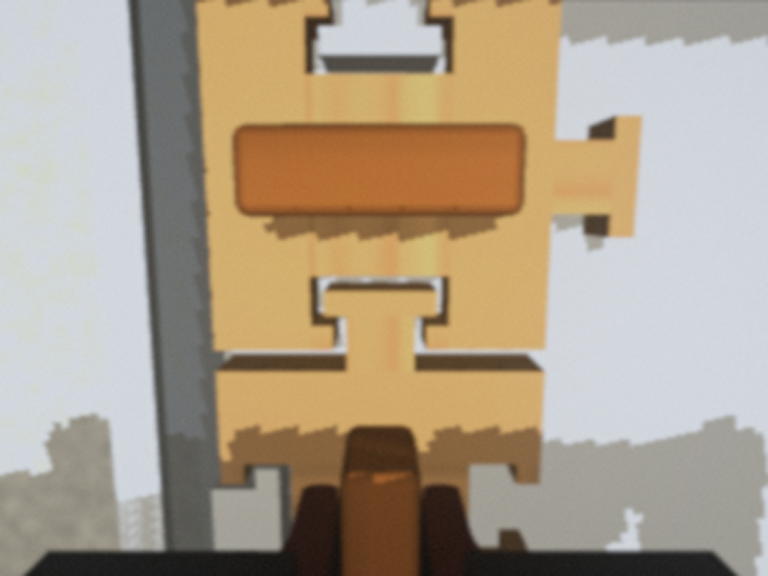

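```bash
python3 -m handwheel '[[0,0,0,0,0,0],[0,0,0,0,0,0],[0,0,0,0,0,0],[0,0,0,0,0,0],[0,0,0,0,0,0]]' 168 30
python3 -m handwheel '[[0,0,-0.02,0,0,0],[0,0,-0.05,0,0,0],[0,0,-0.08,0,0,0],[0,0,-0.12,0,0,0],[0,0,-0.15,0,0,0],[0,0,-0.15,0,0,0],[0,0,-0.15,0,0,0]]'
python3 look.py h5 160 60 480 300 2.4
python3 -c "
from h import *
stat();plan([.559,-.263,.205],.555)"
```

```text
t: 25.23
tcp_pos: [0.5109, -0.0685, 0.1186]
eef_rot: [-0.0, 0.993, -0.118, -0.0]
wrist_force: [-0.1, -0.2, -0.2]
finger_gap: 0.0301
t: 25.82
tcp_pos: [0.512, -0.0688, 0.2705]
eef_rot: [0.0, 0.993, -0.118, 0.002]
wrist_force: [0.1, -0.4, -0.5]
finger_gap: 0.0301
t 25.82 tcp [ 0.512  -0.0688  0.2705] yaw -0.2358 F [ 0.1 -0.4 -0.5] gap 0.0301 j6 -0.03
t 25.87 tcp [ 0.5109 -0.0685  0.2688] yaw -0.2358 F [-0.4  0.3 -0.6] gap 0.0301 j6 -0.03
t 25.87 tcp [ 0.5109 -0.0685  0.2688] yaw -0.2358 F [-0.4  0.3 -0.6] gap 0.0301 j6 -0.03
row [0.0921, 0.1779, 0.0639] [0.0003, -0.0009, -0.7908] min rows 6.3
```

View pics/h5.png

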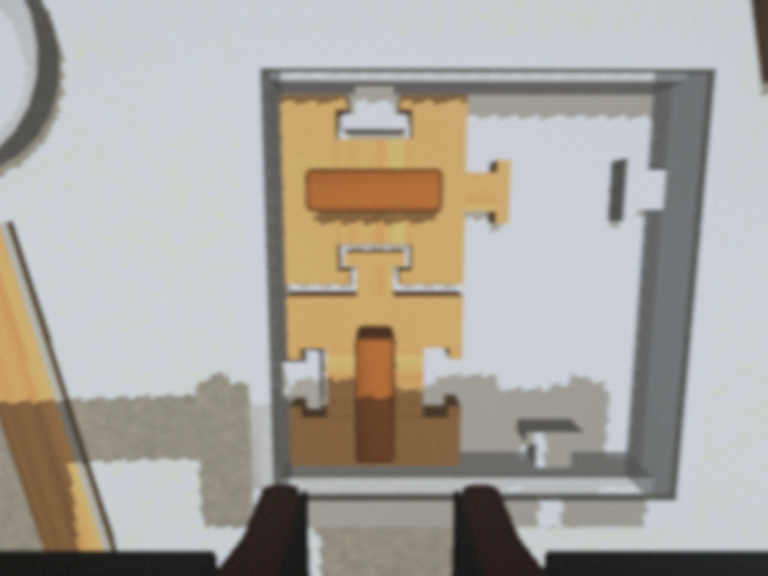

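Both blocks are interlocked. Now block C.

```bash
python3 -m handwheel '[[0.092,0.178,0,0,0,-0.79],[0.092,0.178,0,0,0,-0.79],[0.092,0.178,0,0,0,-0.79],[0.092,0.178,0.03,0,0,-0.79],[0.092,0.178,0.063,0,0,-0.79],[0.092,0.178,0.063,0,0,-0.79],[0.092,0.178,0.063,0,0,-0.79],[0.092,0.178,0.063,0,0,-0.79],[0.092,0.178,0.063,0,0,-0.79],[0.092,0.178,0.063,0,0,-0.79]]' 140
python3 -m handwheel '[[0,0,0,0,0,0],[0,0,0,0,0,0]]'
python3 look.py i1 200 130 440 300 3.3
```

```text
t: 26.7
tcp_pos: [0.5584, -0.2624, 0.2049]
eef_rot: [-0.001, 0.962, 0.273, -0.0]
wrist_force: [0.0, -0.6, 0.9]
finger_gap: 0.0398
t: 26.87
tcp_pos: [0.559, -0.2625, 0.2061]
eef_rot: [0.0, 0.962, 0.274, 0.0]
wrist_force: [0.0, -0.3, 0.0]
finger_gap: 0.0396
t 26.87 tcp [ 0.559  -0.2625  0.2061] yaw 0.5542 F [ 0.  -0.3  0. ] gap 0.0396 j6 -1.11
t 26.92 tcp [ 0.5591 -0.2626  0.2062] yaw 0.5543 F [0.1 0.7 0.3] gap 0.0397 j6 -1.11
```

View pics/i1.png

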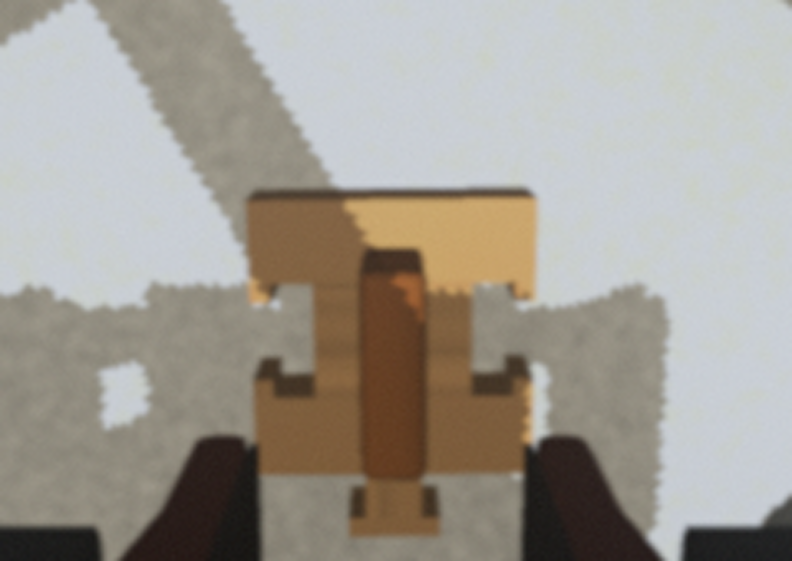

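```bash
python3 -c "
from blk import *
c=load('i1.npz')
a=lambda *q:[(200+x/3.3,130+y/3.3) for x,y in q]
p,y=block(c,a((259,474),(530,474)),a((248,198),(537,197)))
b=np.array([c.onz(q,.056) for q in a((391,272),(393,479))]);print(b.round(4).tolist(),b.mean(0))
plan([*(p*.5+b.mean(0)[:2]*.5),.108],y+np.pi/2)
"
```

```text
centre [ 0.5606 -0.2619] yaw -1.010 len 0.0682 0.0669 perp err -1.577
[[0.5479, -0.2427, 0.056], [0.5721, -0.281, 0.056]] [ 0.55999285 -0.26184039  0.056     ]
row [0.0014, -0.0001, 0.0982] [0.0008, -0.0005, -0.0069] min rows 2.4
```

```bash
python3 -m handwheel '[[0.0014,0,0.03,0,0,-0.007],[0.0014,0,0.06,0,0,-0.007],[0.0014,0,0.09,0,0,-0.007],[0.0014,0,0.098,0,0,-0.007],[0.0014,0,0.098,0,0,-0.007],[0.0014,0,0.098,0,0,-0.007]]' 
python3 -m handwheel '[[0,0,0,0,0,0],[0,0,0,0,0,0],[0,0,0,0,0,0],[0,0,0,0,0,0],[0,0,0,0,0,0],[0,0,0,0,0,0]]' 255 30
python3 look.py i2 200 80 440 320 2.4
```

```text
t: 27.42
tcp_pos: [0.5604, -0.2623, 0.1083]
eef_rot: [0.0, 0.961, 0.277, 0.0]
wrist_force: [-0.4, -0.4, 1.0]
finger_gap: 0.0394
t: 27.92
tcp_pos: [0.5605, -0.2626, 0.1087]
eef_rot: [0.001, 0.961, 0.277, 0.001]
wrist_force: [-0.5, 0.6, 5.1]
finger_gap: 0.0135
t 27.92 tcp [ 0.5605 -0.2626  0.1087] yaw 0.5611 F [-0.5  0.6  5.1] gap 0.0135 j6 -1.11
t 27.97 tcp [ 0.5605 -0.2626  0.1087] yaw 0.5611 F [-1.1  0.4  6.9] gap 0.0140 j6 -1.11
```

View pics/i2.png

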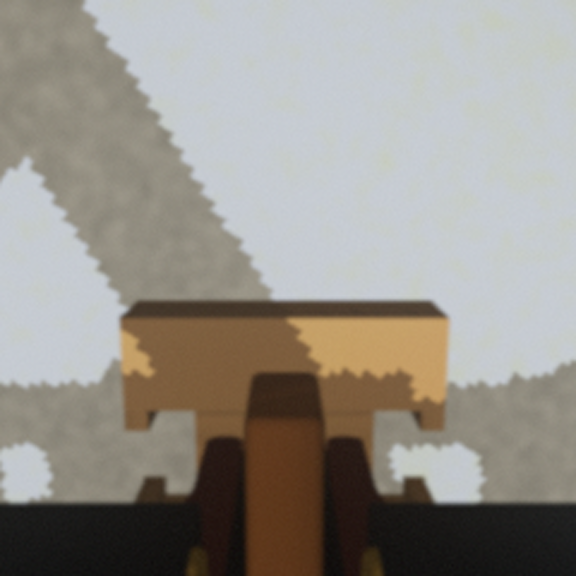

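```bash
python3 -c "
from blk import *
inhand('i2.npz',[(121,318),(448,317)],2.4,200,80)
"
python3 -m handwheel '[[0,0,-0.03,0,0,0],[0,0,-0.06,0,0,0],[0,0,-0.1,0,0,0],[0,0,-0.14,0,0,0],[0,0,-0.14,0,0,0],[0,0,-0.14,0,0,0]]'
```

```text
[-32.8 -34.7  86.6]
[ 34.3 -34.8  86.7]
t: 28.47
tcp_pos: [0.5613, -0.2631, 0.2505]
eef_rot: [0.002, 0.961, 0.277, 0.002]
wrist_force: [0.0, 0.2, -1.2]
finger_gap: 0.0137
```

```bash
python3 -c "
from h import *
stat();plan([.5978,-.0160,.245],-.2355)"
```

```text
t 28.47 tcp [ 0.5613 -0.2631  0.2505] yaw 0.5612 F [ 0.   0.2 -1.2] gap 0.0137 j6 -1.11
row [0.1624, -0.1898, 0.0049] [0.0039, -0.0047, 0.7967] min rows 6.4
```

```bash
python3 -m handwheel '[[0.015,-0.018,0,0,0,0.1],[0.037,-0.042,0.001,0,0,0.22],[0.059,-0.068,0.002,0,0,0.34],[0.081,-0.094,0.003,0,0,0.46],[0.103,-0.12,0.004,0,0,0.58],[0.125,-0.146,0.004,0,0,0.7],[0.147,-0.172,0.004,0,0,0.797],[0.1625,-0.19,0.004,0,0,0.797],[0.1625,-0.19,0.004,0,0,0.797],[0.1625,-0.19,0.004,0,0,0.797]]' 
python3 -m handwheel '[[0,0,0.02,0,0,0],[0,0,0.04,0,0,0],[0,0,0.05,0,0,0],[0,0,0.05,0,0,0],[0,0,0.05,0,0,0],[0,0,0.05,0,0,0],[0,0,0.05,0,0,0]]'
python3 look.py i3 160 60 480 300 2.4
python3 -c "
from h import *
plan([.5978,-.0160,.172],-.2355)"
```

```text
t: 29.3
tcp_pos: [0.5953, -0.0136, 0.2416]
eef_rot: [0.0, 0.993, -0.116, -0.002]
wrist_force: [-0.3, -0.2, -2.0]
finger_gap: 0.0136
t: 29.88
tcp_pos: [0.5972, -0.0155, 0.1946]
eef_rot: [0.0, 0.993, -0.118, 0.001]
wrist_force: [-0.4, 0.5, -1.4]
finger_gap: 0.0142
t 29.88 tcp [ 0.5972 -0.0155  0.1946] yaw -0.2362 F [-0.4  0.5 -1.4] gap 0.0142 j6 0.09
t 29.93 tcp [ 0.5971 -0.0153  0.1946] yaw -0.2361 F [-0.3 -0.1 -1.1] gap 0.0140 j6 0.09
row [0.0008, 0.0005, 0.0226] [-0.0002, -0.0018, -0.0006] min rows 0.5
```

View pics/i3.png

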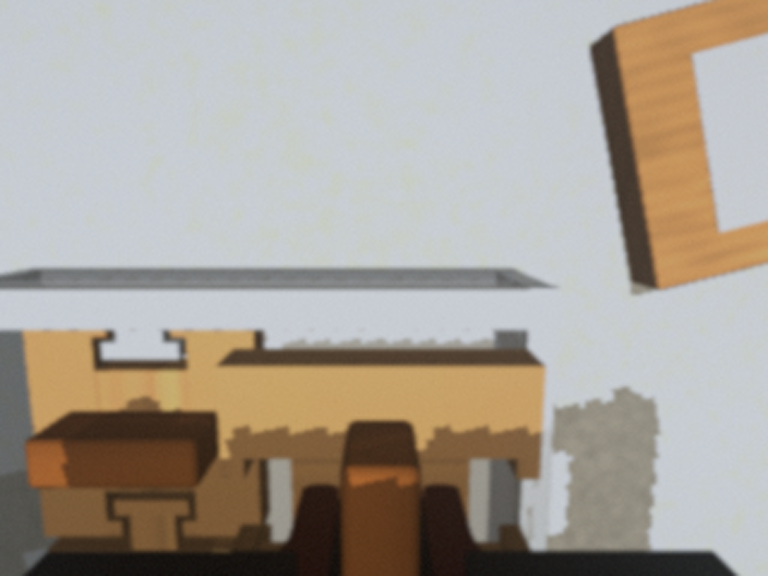

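```bash
python3 -m handwheel '[[0.0008,0.0005,0.005,0,0,0],[0.0008,0.0005,0.012,0,0,0],[0.0008,0.0005,0.019,0,0,0],[0.0008,0.0005,0.0226,0,0,0],[0.0008,0.0005,0.0226,0,0,0],[0.0008,0.0005,0.0226,0,0,0],[0.0008,0.0005,0.0226,0,0,0],[0.0008,0.0005,0.0226,0,0,0]]'
python3 -c "
from h import *
stat();plan([.5978,-.0160,.1255],-.2355)"
```

```text
t: 30.6
tcp_pos: [0.5974, -0.0156, 0.1712]
eef_rot: [-0.0, 0.993, -0.118, 0.0]
wrist_force: [-0.4, -0.7, -0.8]
finger_gap: 0.0135
t 30.60 tcp [ 0.5974 -0.0156  0.1712] yaw -0.2358 F [-0.4 -0.7 -0.8] gap 0.0135 j6 0.09
row [0.0005, 0.0003, 0.0457] [-0.0001, -0.0004, -0.0003] min rows 1.1
```

```bash
python3 -m handwheel '[[0.0005,0.0003,0.006,0,0,0],[0.0005,0.0003,0.012,0,0,0],[0.0005,0.0003,0.018,0,0,0],[0.0005,0.0003,0.024,0,0,0],[0.0005,0.0003,0.029,0,0,0],[0.0005,0.0003,0.034,0,0,0],[0.0005,0.0003,0.039,0,0,0],[0.0005,0.0003,0.044,0,0,0],[0.0005,0.0003,0.046,0,0,0],[0.0005,0.0003,0.046,0,0,0]]'
python3 -m handwheel '[[0,0,0.002,0,0,0],[0,0,0.004,0,0,0],[0,0,0.0065,0,0,0],[0,0,0.0065,0,0,0]]'
python3 look.py i4 160 60 480 300 2.4
```

```text
t: 31.43
tcp_pos: [0.5972, -0.016, 0.1243]
eef_rot: [-0.0, 0.993, -0.118, -0.001]
wrist_force: [-0.3, -0.4, -1.2]
finger_gap: 0.0141
t: 31.77
tcp_pos: [0.5978, -0.0161, 0.1186]
eef_rot: [-0.0, 0.993, -0.118, 0.0]
wrist_force: [0.1, -0.2, -1.6]
finger_gap: 0.0139
t 31.77 tcp [ 0.5978 -0.0161  0.1186] yaw -0.2358 F [ 0.1 -0.2 -1.6] gap 0.0139 j6 0.09
t 31.82 tcp [ 0.5978 -0.0161  0.1187] yaw -0.2358 F [ 0.5  0.4 -0.1] gap 0.0139 j6 0.09
```

View pics/i4.png

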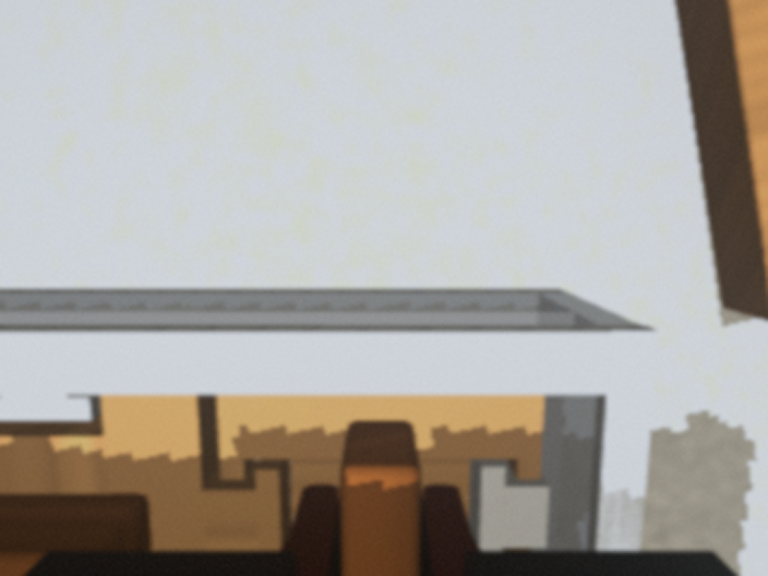

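Seated. Release, rise, go to D (.5595,-.392), ψ=.235.

```bash
python3 -m handwheel '[[0,0,0,0,0,0],[0,0,0,0,0,0],[0,0,0,0,0,0],[0,0,0,0,0,0],[0,0,0,0,0,0]]' 168 30
python3 -m handwheel '[[0,0,-0.02,0,0,0],[0,0,-0.05,0,0,0],[0,0,-0.08,0,0,0],[0,0,-0.12,0,0,0],[0,0,-0.15,0,0,0],[0,0,-0.15,0,0,0],[0,0,-0.15,0,0,0],[0,0,-0.15,0,0,0]]'
python3 -c "
from h import *
stat();plan([.560,-.392,.205],.235)"
```

```text
t: 32.23
tcp_pos: [0.5976, -0.016, 0.1186]
eef_rot: [-0.0, 0.993, -0.118, 0.0]
wrist_force: [-0.1, -0.0, -0.2]
finger_gap: 0.0298
t: 32.9
tcp_pos: [0.597, -0.016, 0.2679]
eef_rot: [-0.0, 0.993, -0.118, -0.001]
wrist_force: [-0.8, -0.9, 0.2]
finger_gap: 0.0301
t 32.90 tcp [ 0.597  -0.016   0.2679] yaw -0.2358 F [-0.8 -0.9  0.2] gap 0.0301 j6 0.09
row [0.052, 0.3743, 0.0628] [-0.0002, 0.001, -0.4708] min rows 9.2
```

```bash
python3 -m handwheel '[[0.052,0.374,0,0,0,-0.47],[0.052,0.374,0,0,0,-0.47],[0.052,0.374,0,0,0,-0.47],[0.052,0.374,0,0,0,-0.47],[0.052,0.374,0,0,0,-0.47],[0.052,0.374,0,0,0,-0.47],[0.052,0.374,0.03,0,0,-0.47],[0.052,0.374,0.063,0,0,-0.47],[0.052,0.374,0.063,0,0,-0.47],[0.052,0.374,0.063,0,0,-0.47]]' 140
python3 -m handwheel '[[0,0,0,0,0,0],[0,0,0,0,0,0]]'
python3 look.py j1 200 130 440 300 3.3
```

```text
t: 33.73
tcp_pos: [0.5583, -0.3944, 0.2007]
eef_rot: [-0.002, 0.993, 0.116, -0.002]
wrist_force: [0.0, 0.4, -0.1]
finger_gap: 0.0396
t: 33.9
tcp_pos: [0.5589, -0.3918, 0.2019]
eef_rot: [-0.002, 0.993, 0.116, -0.002]
wrist_force: [0.8, 0.5, 0.5]
finger_gap: 0.0394
t 33.90 tcp [ 0.5589 -0.3918  0.2019] yaw 0.2318 F [0.8 0.5 0.5] gap 0.0394 j6 -0.94
t 33.95 tcp [ 0.5597 -0.391   0.2033] yaw 0.2331 F [0.4 0.2 0.5] gap 0.0393 j6 -0.94
```

View pics/j1.png

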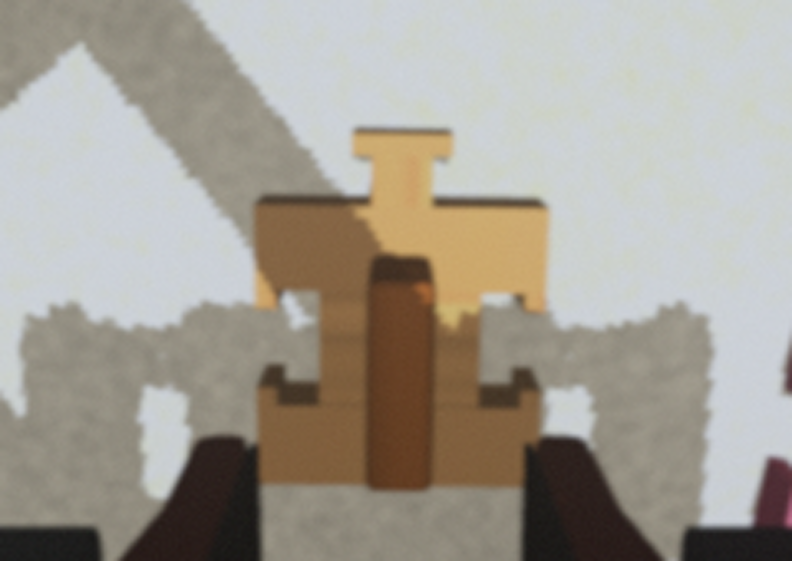

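```bash
python3 -c "
from blk import *
c=load('j1.npz')
a=lambda *q:[(200+x/3.3,130+y/3.3) for x,y in q]
p,y=block(c,a((256,206),(548,207)),a((262,486),(540,486)))
b=np.array([c.onz(q,.056) for q in a((401,281),(400,490))]);print(b.round(4).tolist(),b.mean(0))
plan([*(p*.5+b.mean(0)[:2]*.5),.108],y-np.pi/2)
"
```

```text
centre [ 0.5617 -0.3916] yaw 1.801 len 0.068 0.0672 perp err 1.571
[[0.556, -0.3692, 0.056], [0.5662, -0.413, 0.056]] [ 0.56113737 -0.39110905  0.056     ]
row [0.0018, 0.0011, 0.0953] [-0.004, 0.0021, 0.0033] min rows 2.3
```

```bash
python3 -m handwheel '[[0.0018,0.0005,0.03,0,0,0],[0.0018,0.0005,0.06,0,0,0],[0.0018,0.0005,0.09,0,0,0],[0.0018,0.0005,0.0965,0,0,0],[0.0018,0.0005,0.0965,0,0,0],[0.0018,0.0005,0.0965,0,0,0]]' 
python3 -m handwheel '[[0,0,0,0,0,0],[0,0,0,0,0,0],[0,0,0,0,0,0],[0,0,0,0,0,0],[0,0,0,0,0,0],[0,0,0,0,0,0]]' 255 30
python3 look.py j2 200 80 440 320 2.4
```

```text
t: 34.45
tcp_pos: [0.5633, -0.3911, 0.11]
eef_rot: [-0.0, 0.993, 0.117, 0.0]
wrist_force: [0.4, -0.5, 1.6]
finger_gap: 0.0397
t: 34.95
tcp_pos: [0.5629, -0.3924, 0.1102]
eef_rot: [0.001, 0.993, 0.117, 0.0]
wrist_force: [-0.9, -0.6, 5.7]
finger_gap: 0.0138
t 34.95 tcp [ 0.5629 -0.3924  0.1102] yaw 0.2340 F [-0.9 -0.6  5.7] gap 0.0138 j6 -0.94
t 35.00 tcp [ 0.5629 -0.3924  0.1102] yaw 0.2341 F [-1.8  0.5  5.4] gap 0.0137 j6 -0.94
```

View pics/j2.png

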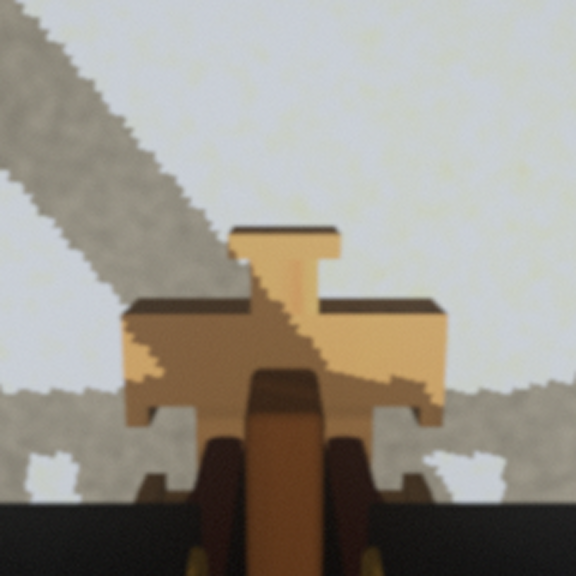

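```bash
python3 -c "
from blk import *
inhand('j2.npz',[(123,313),(447,313),(230,233),(340,233)],2.4,200,80)
"
python3 -m handwheel '[[0,0,-0.03,0,0,0],[0,0,-0.06,0,0,0],[0,0,-0.1,0,0,0],[0,0,-0.14,0,0,0],[0,0,-0.14,0,0,0],[0,0,-0.14,0,0,0]]'
```

```text
[-32.6 -35.7  88.1]
[ 34.4 -35.6  88.2]
[-10.2 -52.   88.1]
[ 12.  -52.   88.1]
t: 35.5
tcp_pos: [0.5639, -0.393, 0.2523]
eef_rot: [0.002, 0.993, 0.117, 0.002]
wrist_force: [-0.7, -0.5, -1.3]
finger_gap: 0.0137
```

```bash
python3 -c "
from h import *
stat();plan([.5830,-.0864,.247],1.3353)"
```

```text
t 35.50 tcp [ 0.5639 -0.393   0.2523] yaw 0.2341 F [-0.7 -0.5 -1.3] gap 0.0137 j6 -0.94
row [0.0897, -0.2938, 0.0042] [0.0066, -0.0007, -1.1012] min rows 8.8
```

```bash
python3 -m handwheel '[[0.009,-0.03,0,0,0,-0.11],[0.018,-0.06,0.001,0,0,-0.22],[0.028,-0.09,0.002,0,0,-0.34],[0.037,-0.12,0.003,0,0,-0.46],[0.046,-0.15,0.003,0,0,-0.58],[0.055,-0.18,0.003,0,0,-0.7],[0.065,-0.21,0.003,0,0,-0.82],[0.074,-0.24,0.003,0,0,-0.94],[0.083,-0.27,0.003,0,0,-1.05],[0.09,-0.294,0.003,0,0,-1.101]]' 
python3 -m handwheel '[[0,0,0,0,0,0],[0,0,0.02,0,0,0],[0,0,0.04,0,0,0],[0,0,0.05,0,0,0],[0,0,0.05,0,0,0],[0,0,0.05,0,0,0],[0,0,0.05,0,0,0],[0,0,0.05,0,0,0]]'
python3 look.py j3 160 60 480 300 2.4
python3 -c "
from h import *
plan([.5830,-.0864,.172],1.3353)"
```

```text
t: 36.33
tcp_pos: [0.5804, -0.0825, 0.2439]
eef_rot: [-0.002, 0.783, 0.621, -0.001]
wrist_force: [0.5, 0.3, -0.4]
finger_gap: 0.0141
t: 37.0
tcp_pos: [0.5826, -0.0855, 0.1969]
eef_rot: [0.001, 0.785, 0.619, 0.0]
wrist_force: [0.2, -0.2, -0.6]
finger_gap: 0.0134
t 37.00 tcp [ 0.5826 -0.0855  0.1969] yaw 1.3346 F [ 0.2 -0.2 -0.6] gap 0.0134 j6 -1.60
t 37.05 tcp [ 0.5825 -0.0855  0.197 ] yaw 1.3347 F [ 0.3 -0.3 -0.9] gap 0.0141 j6 -1.60
row [-0.0008, 0.0006, 0.025] [0.0017, -0.0001, -0.0006] min rows 0.6
```

View pics/j3.png

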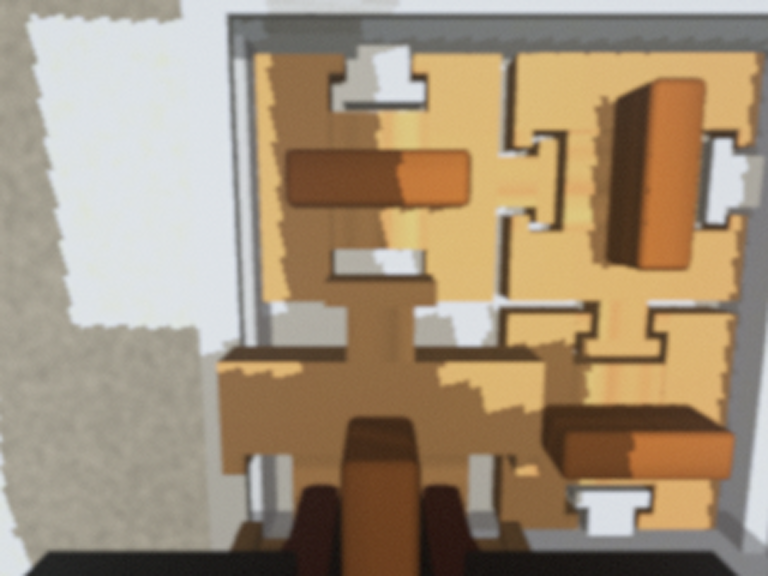

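```bash
python3 -c "
from blk import *
c=load('j3.npz')
a=lambda *q:[(160+x/2.4,60+y/2.4) for x,y in q]
block(c,a((503,53),(497,300)),a((256,53),(263,300)),z=.032);print(case2w(-.036,-.036))
"
python3 -m handwheel '[[-0.0008,0.0006,0.005,0,0,0],[-0.0008,0.0006,0.012,0,0,0],[-0.0008,0.0006,0.019,0,0,0],[-0.0008,0.0006,0.025,0,0,0],[-0.0008,0.0006,0.025,0,0,0],[-0.0008,0.0006,0.025,0,0,0],[-0.0008,0.0006,0.025,0,0,0],[-0.0008,0.0006,0.025,0,0,0]]'
python3 -c "
from h import *
stat();plan([.5830,-.0864,.127],1.3353)"
```

```text
centre [ 0.512  -0.0679] yaw 1.334 len 0.0684 0.0676 perp err 1.573
[ 0.51159383 -0.06860647]
t: 37.72
tcp_pos: [0.5825, -0.086, 0.1712]
eef_rot: [0.0, 0.785, 0.619, 0.0]
wrist_force: [0.7, -0.2, -0.6]
finger_gap: 0.0138
t 37.72 tcp [ 0.5825 -0.086   0.1712] yaw 1.3352 F [ 0.7 -0.2 -0.6] gap 0.0138 j6 -1.60
row [-0.0003, 0.0006, 0.0442] [0.0004, -0.0001, -0.0001] min rows 1.1
```

```bash
python3 -m handwheel '[[-0.0003,0.0006,0.006,0,0,0],[-0.0003,0.0006,0.012,0,0,0],[-0.0003,0.0006,0.018,0,0,0],[-0.0003,0.0006,0.024,0,0,0],[-0.0003,0.0006,0.028,0,0,0],[-0.0003,0.0006,0.032,0,0,0],[-0.0003,0.0006,0.036,0,0,0],[-0.0003,0.0006,0.04,0,0,0],[-0.0003,0.0006,0.044,0,0,0],[-0.0003,0.0006,0.044,0,0,0]]'
python3 -m handwheel '[[0,0,0.002,0,0,0],[0,0,0.004,0,0,0],[0,0,0.0065,0,0,0],[0,0,0.0065,0,0,0]]'
python3 look.py j4 160 60 480 300 2.4
```

```text
t: 38.55
tcp_pos: [0.5824, -0.0863, 0.1262]
eef_rot: [-0.001, 0.785, 0.619, -0.0]
wrist_force: [0.2, -0.5, -1.4]
finger_gap: 0.0137
t: 38.88
tcp_pos: [0.5829, -0.0864, 0.1203]
eef_rot: [-0.0, 0.785, 0.619, 0.0]
wrist_force: [0.6, -0.2, -0.7]
finger_gap: 0.014
t 38.88 tcp [ 0.5829 -0.0864  0.1203] yaw 1.3352 F [ 0.6 -0.2 -0.7] gap 0.0140 j6 -1.60
t 38.93 tcp [ 0.5828 -0.0864  0.1204] yaw 1.3352 F [-0.1 -0.  -0.7] gap 0.0137 j6 -1.60
```

View pics/j4.png

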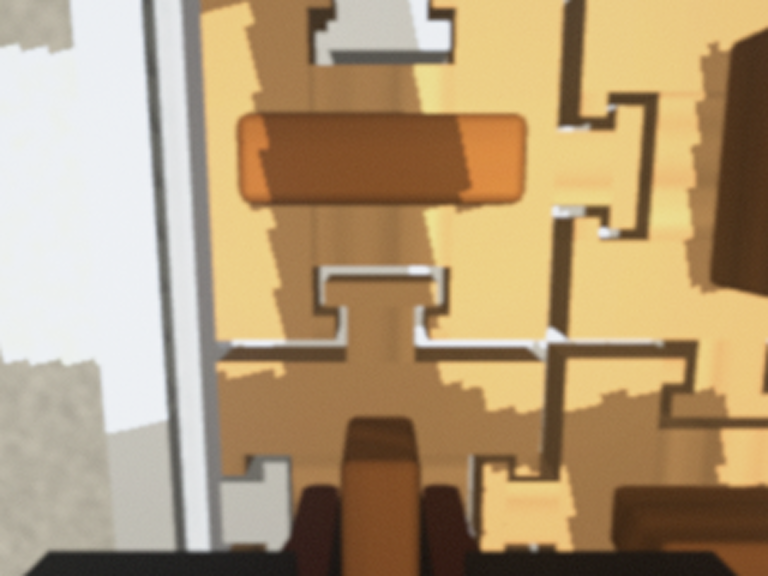

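```bash
python3 -m handwheel '[[0,0,0,0,0,0],[0,0,0,0,0,0],[0,0,0,0,0,0],[0,0,0,0,0,0],[0,0,0,0,0,0]]' 168 30
python3 -m handwheel '[[0,0,-0.02,0,0,0],[0,0,-0.05,0,0,0],[0,0,-0.08,0,0,0],[0,0,-0.12,0,0,0],[0,0,-0.16,0,0,0],[0,0.03,-0.19,0,0,0],[0,0.03,-0.19,0,0,0],[0,0.03,-0.19,0,0,0],[0,0.03,-0.19,0,0,0]]'
python3 look.py j5 160 30 480 280 2.4
python3 look.py j5s 220 180 400 300 4 side
python3 look.py j5m 220 260 460 470 2.8 side
```

```text
t: 39.35
tcp_pos: [0.5829, -0.0864, 0.1207]
eef_rot: [0.0, 0.785, 0.619, 0.0]
wrist_force: [0.4, 0.4, 0.4]
finger_gap: 0.03
t: 40.1
tcp_pos: [0.6113, -0.0932, 0.3097]
eef_rot: [-0.001, 0.785, 0.619, -0.0]
wrist_force: [-0.6, -0.1, 0.2]
finger_gap: 0.0301
t 40.10 tcp [ 0.6113 -0.0932  0.3097] yaw 1.3352 F [-0.6 -0.1  0.2] gap 0.0301 j6 -1.60
t 40.15 tcp [ 0.6106 -0.093   0.3088] yaw 1.3352 F [ 0.3 -0.2 -0.9] gap 0.0302 j6 -1.60
t 40.15 tcp [ 0.6106 -0.093   0.3088] yaw 1.3352 F [ 0.3 -0.2 -0.9] gap 0.0302 j6 -1.60
t 40.20 tcp [ 0.6103 -0.093   0.3085] yaw 1.3352 F [ 1.2 -0.1  0.5] gap 0.0299 j6 -1.60
t 40.20 tcp [ 0.6103 -0.093   0.3085] yaw 1.3352 F [ 1.2 -0.1  0.5] gap 0.0299 j6 -1.60
t 40.25 tcp [ 0.6104 -0.093   0.3084] yaw 1.3352 F [-0.3 -0.2  0. ] gap 0.0300 j6 -1.60
```

View pics/j5.png

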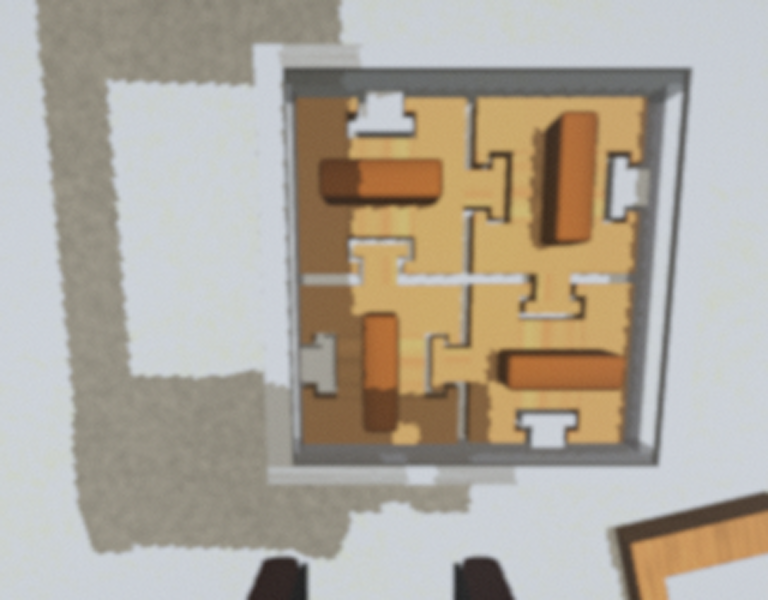

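View pics/j5m.png

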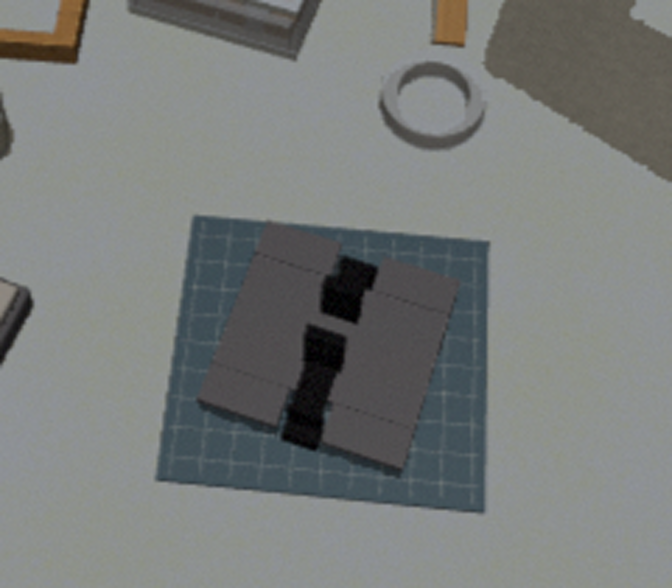

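```bash
python3 -c "
from h import *
stat();plan([.4461,.328,.26],1.3362)"
```

```text
t 40.25 tcp [ 0.6104 -0.093   0.3084] yaw 1.3352 F [-0.3 -0.2  0. ] gap 0.0300 j6 -1.60
row [0.371, -0.2578, 0.0496] [-0.0044, -0.0002, -0.001] min rows 10.9
```

```bash
python3 -m handwheel '[[0.371,-0.258,0,0,0,0],[0.371,-0.258,0,0,0,0],[0.371,-0.258,0,0,0,0],[0.371,-0.258,0,0,0,0],[0.371,-0.258,0,0,0,0],[0.371,-0.258,0,0,0,0],[0.371,-0.258,0,0,0,0],[0.371,-0.258,0,0,0,0],[0.371,-0.258,0,0,0,0],[0.371,-0.258,0,0,0,0]]' 0
python3 -c "
from h import *
stat();plan([.4461,.328,.26],1.3362)"
```

```text
t: 41.08
tcp_pos: [0.4584, 0.2959, 0.3093]
eef_rot: [-0.0, 0.785, 0.619, -0.001]
wrist_force: [1.1, 0.1, -0.2]
finger_gap: 0.0874
t 41.08 tcp [0.4584 0.2959 0.3093] yaw 1.3351 F [ 1.1  0.1 -0.2] gap 0.0874 j6 -0.89
row [0.0284, -0.0193, 0.0493] [-0.0021, 0.0016, -0.0011] min rows 1.4
```

```bash
python3 -m handwheel '[[0.028,-0.019,0.03,0,0,-0.001],[0.028,-0.019,0.049,0,0,-0.001],[0.028,-0.019,0.049,0,0,-0.001],[0.028,-0.019,0.049,0,0,-0.001],[0.028,-0.019,0.049,0,0,-0.001],[0.028,-0.019,0.049,0,0,-0.001],[0.028,-0.019,0.049,0,0,-0.001]]' 0
python3 look.py k1 200 110 440 300 3.2
```

```text
t: 41.67
tcp_pos: [0.4497, 0.3258, 0.2628]
eef_rot: [0.0, 0.786, 0.619, 0.001]
wrist_force: [0.1, 0.4, 0.5]
finger_gap: 0.088
t 41.67 tcp [0.4497 0.3258 0.2628] yaw 1.3345 F [0.1 0.4 0.5] gap 0.0880 j6 -0.83
t 41.72 tcp [0.4496 0.3258 0.2627] yaw 1.3346 F [-0.3 -0.4  0.5] gap 0.0874 j6 -0.83
```

View pics/k1.png

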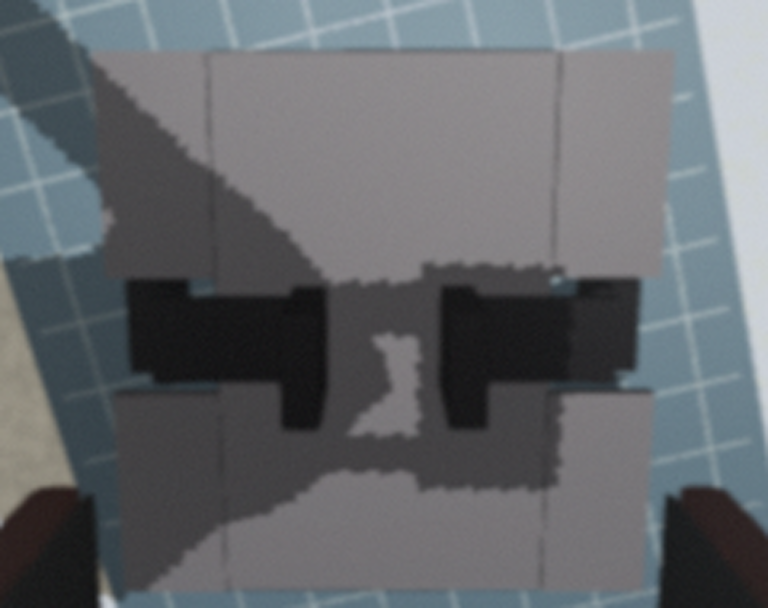

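```bash
python3 -c "
from blk import *
c=load('k1.npz')
a=lambda *q:[(200+x/3.2,110+y/3.2) for x,y in q]
P=np.array([c.onz(p,.031)[:2] for p in a((94,50),(675,50),(645,590),(123,590))])
print(np.linalg.norm(P-np.roll(P,-1,0),axis=1).round(4),P.mean(0))
e=P[1]+P[2]-P[0]-P[3];print(np.arctan2(e[1],e[0]))
print(np.array([c.onz(p,.077) for p in a((281,430),(488,430))]).round(4))
for x in [0]: plan([.4461,.328,.1245],1.3362)
# and the very first fit: cap plate centre relative TCP at first picture was (.5537,-.0429)
"
```

```text
[0.1568 0.1575 0.1591 0.1573] [0.44648112 0.32924   ]
1.3332970154799022
[[0.4546 0.3003 0.077 ]
 [0.4668 0.3507 0.077 ]]
row [0.0011, -0.0041, 0.1382] [0.0015, -0.0013, -0.0016] min rows 3.3
```

```bash
python3 -m handwheel '[[0.001,-0.004,0.03,0,0,0],[0.001,-0.004,0.06,0,0,0],[0.001,-0.004,0.08,0,0,0],[0.001,-0.004,0.08,0,0,0],[0.001,-0.004,0.08,0,0,0],[0.001,-0.004,0.08,0,0,0]]' 0 35
python3 -c "
from h import *
stat();plan([.4461,.3285,.1245],1.3355)"
```

```text
t: 42.22
tcp_pos: [0.446, 0.3285, 0.183]
eef_rot: [0.0, 0.785, 0.619, 0.001]
wrist_force: [0.1, 0.4, -0.0]
finger_gap: 0.0879
t 42.22 tcp [0.446  0.3285 0.183 ] yaw 1.3356 F [ 0.1  0.4 -0. ] gap 0.0879 j6 -0.83
row [-0.0001, 0.0, 0.0585] [0.0015, -0.0015, 0.0001] min rows 1.4
```

```bash
python3 -m handwheel '[[0,0,0.02,0,0,0],[0,0,0.04,0,0,0],[0,0,0.0585,0,0,0],[0,0,0.0585,0,0,0],[0,0,0.0585,0,0,0],[0,0,0.0585,0,0,0]]' 0 35
python3 -m handwheel '[[0,0,0,0,0,0],[0,0,0,0,0,0],[0,0,0,0,0,0],[0,0,0,0,0,0],[0,0,0,0,0,0],[0,0,0,0,0,0],[0,0,0,0,0,0],[0,0,0,0,0,0],[0,0,0,0,0,0],[0,0,0,0,0,0]]' 255 35
python3 look.py k2 160 60 480 310 2.4
```

```text
t: 42.72
tcp_pos: [0.4461, 0.3289, 0.1248]
eef_rot: [0.0, 0.785, 0.619, 0.001]
wrist_force: [0.0, 0.1, 0.3]
finger_gap: 0.0878
t: 43.55
tcp_pos: [0.445, 0.3284, 0.1235]
eef_rot: [-0.0, 0.785, 0.619, 0.0]
wrist_force: [-1.1, -0.5, 5.7]
finger_gap: 0.0341
t 43.55 tcp [0.445  0.3284 0.1235] yaw 1.3362 F [-1.1 -0.5  5.7] gap 0.0341 j6 -0.83
t 43.60 tcp [0.445  0.3284 0.1235] yaw 1.3362 F [-1.3 -1.8  6.7] gap 0.0340 j6 -0.83
```

View pics/k2.png

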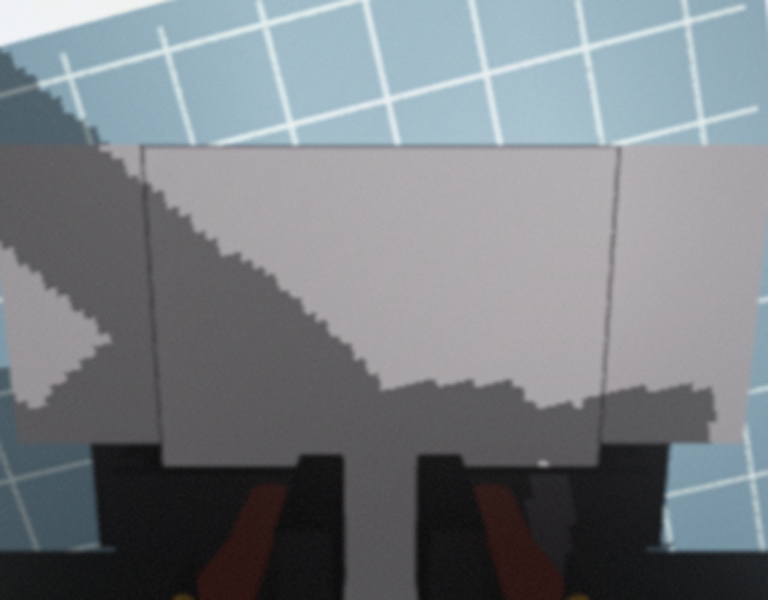

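```bash
python3 -c "
from blk import *
inhand('k2.npz',[(143,145),(621,145)],2.4,160,60,z=.031)
d=np.load('k2.npz')
im=d['im'];print([int(v) for v in im[118:124,320].mean(1)])
"
python3 -c "
import numpy as np,cv2
im=np.load('k2.npz')['im']
cv2.imwrite('pics/k2full.png',im)"
```

```text
[-46.6 -77.9  92.5]
[ 48.6 -77.8  92.5]
[185, 176, 151, 148, 166, 170]
```

View pics/k2full.png

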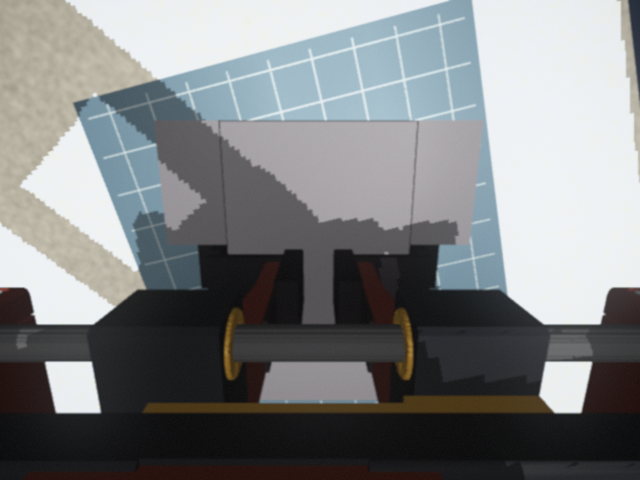

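```bash
python3 -m handwheel '[[0,0,-0.015,0,0,0],[0,0,-0.04,0,0,0],[0,0,-0.07,0,0,0],[0,0,-0.1,0,0,0],[0,0,-0.13,0,0,0],[0,0,-0.16,0,0,0],[0,0,-0.16,0,0,0],[0,0,-0.16,0,0,0]]' 
python3 -c "
from h import *
stat();plan([.5536,-.0418,.285],1.3355)"
```

```text
t: 44.27
tcp_pos: [0.4456, 0.3287, 0.2844]
eef_rot: [0.0, 0.785, 0.62, 0.002]
wrist_force: [-0.1, -0.0, -2.2]
finger_gap: 0.0338
t 44.27 tcp [0.4456 0.3287 0.2844] yaw 1.3363 F [-0.1 -0.  -2.2] gap 0.0338 j6 -0.83
row [-0.3352, 0.1912, -0.001] [0.0025, -0.0023, 0.0008] min rows 9.3
```

```bash
python3 -m handwheel '[[-0.025,0.014,0,0,0,0],[-0.06,0.034,0,0,0,0],[-0.095,0.054,0,0,0,0],[-0.13,0.074,0,0,0,0],[-0.165,0.094,0,0,0,0],[-0.2,0.114,0,0,0,0],[-0.235,0.134,0,0,0,0],[-0.27,0.154,0,0,0,0],[-0.305,0.174,0,0,0,0],[-0.335,0.191,0,0,0,0.001]]' 
python3 -m handwheel '[[0,0,0,0,0,0],[0,0,0,0,0,0],[0,0,0.02,0,0,0],[0,0,0.04,0,0,0],[0,0,0.06,0,0,0],[0,0,0.06,0,0,0],[0,0,0.06,0,0,0],[0,0,0.06,0,0,0]]' 
python3 look.py k3 0 0 640 480 1.2
python3 look.py k3s 220 120 400 300 3.3 side
python3 -c "
from h import *
stat();plan([.5536,-.0418,.20],1.3355)"
```

```text
t: 45.1
tcp_pos: [0.552, -0.0444, 0.2806]
eef_rot: [-0.001, 0.786, 0.619, -0.001]
wrist_force: [-0.0, -0.0, -2.5]
finger_gap: 0.0345
t: 45.77
tcp_pos: [0.5526, -0.041, 0.2232]
eef_rot: [-0.0, 0.785, 0.62, -0.0]
wrist_force: [-0.6, 0.0, -2.4]
finger_gap: 0.0342
t 45.77 tcp [ 0.5526 -0.041   0.2232] yaw 1.3362 F [-0.6  0.  -2.4] gap 0.0342 j6 -1.54
t 45.82 tcp [ 0.5532 -0.0413  0.2238] yaw 1.3360 F [-0.4  0.  -0.7] gap 0.0340 j6 -1.54
t 45.82 tcp [ 0.5532 -0.0413  0.2238] yaw 1.3360 F [-0.4  0.  -0.7] gap 0.0340 j6 -1.54
t 45.87 tcp [ 0.5534 -0.0415  0.2241] yaw 1.3359 F [-0.4 -0.1 -1.7] gap 0.0343 j6 -1.54
t 45.87 tcp [ 0.5534 -0.0415  0.2241] yaw 1.3359 F [-0.4 -0.1 -1.7] gap 0.0343 j6 -1.54
row [-0.0003, 0.0002, 0.0241] [0.0016, -0.0003, 0.0004] min rows 0.6
```

View pics/k3.png

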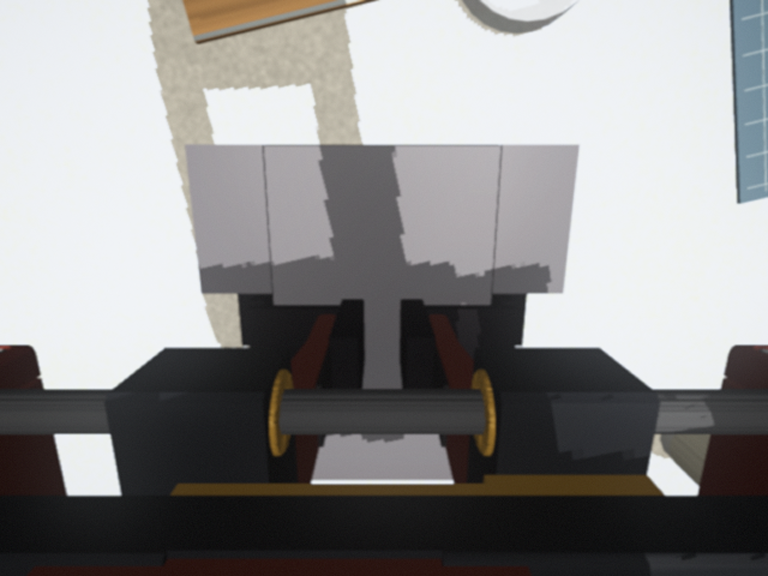

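View pics/k3s.png

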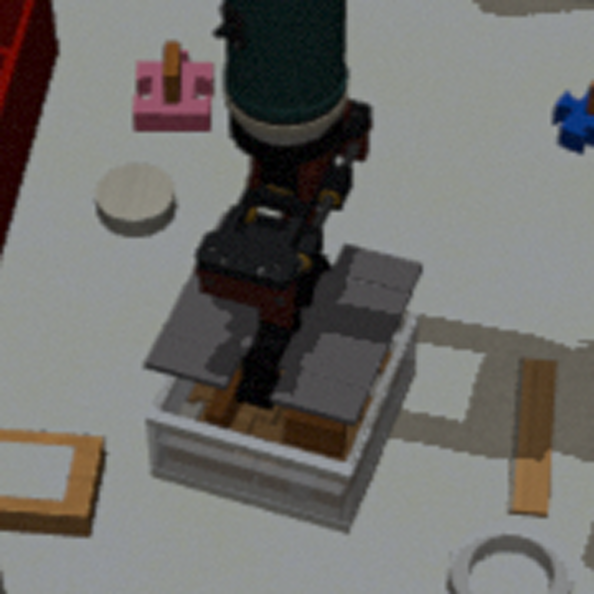

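```bash
python3 -m handwheel '[[-0.0003,0.0002,0.01,0,0,0],[-0.0003,0.0002,0.02,0,0,0],[-0.0003,0.0002,0.024,0,0,0],[-0.0003,0.0002,0.024,0,0,0],[-0.0003,0.0002,0.024,0,0,0],[-0.0003,0.0002,0.024,0,0,0],[-0.0003,0.0002,0.024,0,0,0],[-0.0003,0.0002,0.024,0,0,0]]' 
python3 -c "
from h import *
stat();plan([.5536,-.0418,.1705],1.3355)"
```

```text
t: 46.53
tcp_pos: [0.5532, -0.0423, 0.1993]
eef_rot: [0.0, 0.785, 0.619, 0.0]
wrist_force: [-0.4, 0.8, -2.6]
finger_gap: 0.0344
t 46.53 tcp [ 0.5532 -0.0423  0.1993] yaw 1.3351 F [-0.4  0.8 -2.6] gap 0.0344 j6 -1.54
row [0.0006, 0.0003, 0.0288] [0.0006, -0.0001, -0.0004] min rows 0.7
```

```bash
python3 -m handwheel '[[0.0005,0.0003,0.003,0,0,0],[0.0005,0.0003,0.006,0,0,0],[0.0005,0.0003,0.009,0,0,0],[0.0005,0.0003,0.012,0,0,0],[0.0005,0.0003,0.014,0,0,0],[0.0005,0.0003,0.014,0,0,0]]' 
python3 look.py k4s 220 120 400 300 3.3 side
python3 look.py k4c 260 180 410 310 5 scene
```

```text
t: 47.03
tcp_pos: [0.553, -0.0418, 0.1843]
eef_rot: [-0.0, 0.785, 0.619, -0.0]
wrist_force: [-0.4, 0.1, -1.3]
finger_gap: 0.0344
t 47.03 tcp [ 0.553  -0.0418  0.1843] yaw 1.3352 F [-0.4  0.1 -1.3] gap 0.0344 j6 -1.54
t 47.08 tcp [ 0.5531 -0.0418  0.1846] yaw 1.3352 F [-1.1  0.5 -2.1] gap 0.0339 j6 -1.54
t 47.08 tcp [ 0.5531 -0.0418  0.1846] yaw 1.3352 F [-1.1  0.5 -2.1] gap 0.0339 j6 -1.54
t 47.13 tcp [ 0.5533 -0.0418  0.1848] yaw 1.3351 F [ 0.1 -0.2 -1.3] gap 0.0340 j6 -1.54
```

View pics/k4s.png

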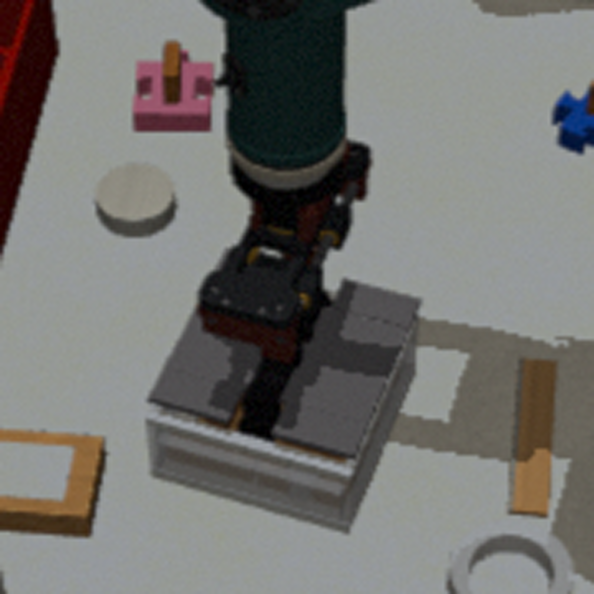

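View pics/k4c.png

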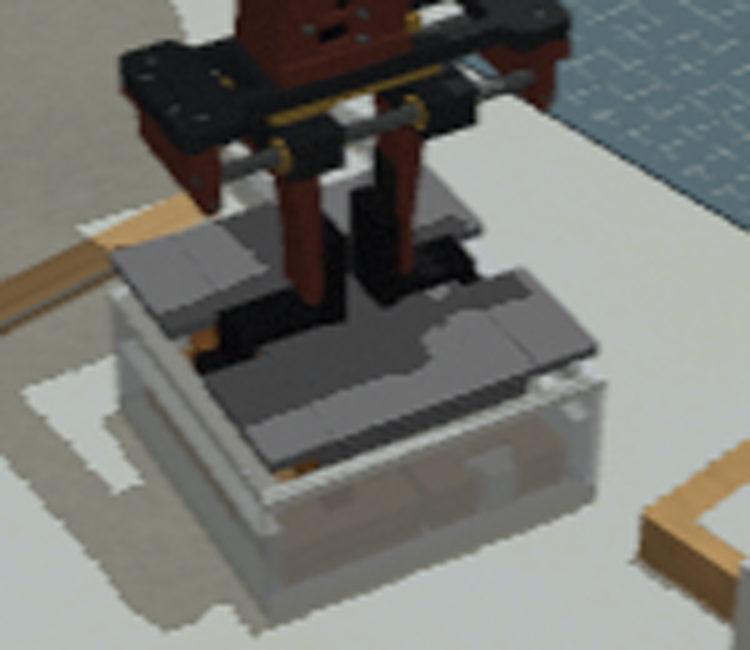

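```bash
python3 -m handwheel '[[0,0,0.003,0,0,0],[0,0,0.006,0,0,0],[0,0,0.009,0,0,0],[0,0,0.012,0,0,0],[0,0,0.0135,0,0,0],[0,0,0.0135,0,0,0],[0,0,0.0135,0,0,0],[0,0,0.0135,0,0,0]]' 
python3 -m handwheel '[[0,0,0.0005,0,0,0],[0,0,0.001,0,0,0],[0,0,0.001,0,0,0]]'
```

```text
t: 47.8
tcp_pos: [0.5535, -0.0418, 0.1716]
eef_rot: [0.0, 0.785, 0.619, 0.0]
wrist_force: [0.2, -0.0, -2.0]
finger_gap: 0.0342
t: 48.05
tcp_pos: [0.5535, -0.0418, 0.1706]
eef_rot: [0.0, 0.785, 0.619, 0.0]
wrist_force: [-0.2, 0.3, -2.2]
finger_gap: 0.034
```

```bash
python3 -m handwheel '[[0,0,0.0005,0,0,0],[0,0,0.001,0,0,0],[0,0,0.0015,0,0,0],[0,0,0.0015,0,0,0]]'
```

```text
t: 48.38
tcp_pos: [0.5535, -0.0418, 0.1705]
eef_rot: [0.0, 0.785, 0.619, 0.0]
wrist_force: [-4.0, 0.6, 12.9]
finger_gap: 0.0344
```

```bash
python3 -m handwheel '[[0,0,-0.001,0,0,0],[0,0,-0.001,0,0,0],[0,0,-0.001,0,0,0],[0,0,-0.001,0,0,0],[0,0,-0.001,0,0,0],[0,0,-0.001,0,0,0],[0,0,-0.001,0,0,0],[0,0,-0.001,0,0,0],[0,0,-0.001,0,0,0],[0,0,-0.001,0,0,0]]' 0
python3 -m handwheel '[[0,0,-0.03,0,0,0],[0,0,-0.07,0,0,0],[0,0.02,-0.11,0,0,0],[0,0.06,-0.13,0,0,0],[0,0.06,-0.13,0,0,0],[0,0.06,-0.13,0,0,0],[0,0.06,-0.13,0,0,0],[0,0.06,-0.13,0,0,0]]'
python3 look.py k5 190 30 430 260 2.6
python3 look.py k5s 220 150 400 300 3.5 side
python3 look.py k5c 260 180 410 310 5 scene
```

```text
t: 49.22
tcp_pos: [0.5534, -0.0418, 0.17]
eef_rot: [-0.0, 0.785, 0.619, 0.0]
wrist_force: [0.4, 0.0, 0.5]
finger_gap: 0.0878
t: 49.88
tcp_pos: [0.6098, -0.0554, 0.2982]
eef_rot: [-0.002, 0.785, 0.619, -0.001]
wrist_force: [-0.1, 0.6, -0.8]
finger_gap: 0.0881
t 49.88 tcp [ 0.6098 -0.0554  0.2982] yaw 1.3353 F [-0.1  0.6 -0.8] gap 0.0881 j6 -1.54
t 49.93 tcp [ 0.6097 -0.0553  0.2982] yaw 1.3353 F [-1.  -0.4 -0.1] gap 0.0883 j6 -1.54
t 49.93 tcp [ 0.6097 -0.0553  0.2982] yaw 1.3353 F [-1.  -0.4 -0.1] gap 0.0883 j6 -1.54
t 49.98 tcp [ 0.6099 -0.0554  0.2983] yaw 1.3353 F [-0.2 -0.  -0.8] gap 0.0874 j6 -1.54
t 49.98 tcp [ 0.6099 -0.0554  0.2983] yaw 1.3353 F [-0.2 -0.  -0.8] gap 0.0874 j6 -1.54
t 50.03 tcp [ 0.6102 -0.0555  0.2986] yaw 1.3353 F [-0.1  0.2 -0.4] gap 0.0878 j6 -1.54
```

View pics/k5.png

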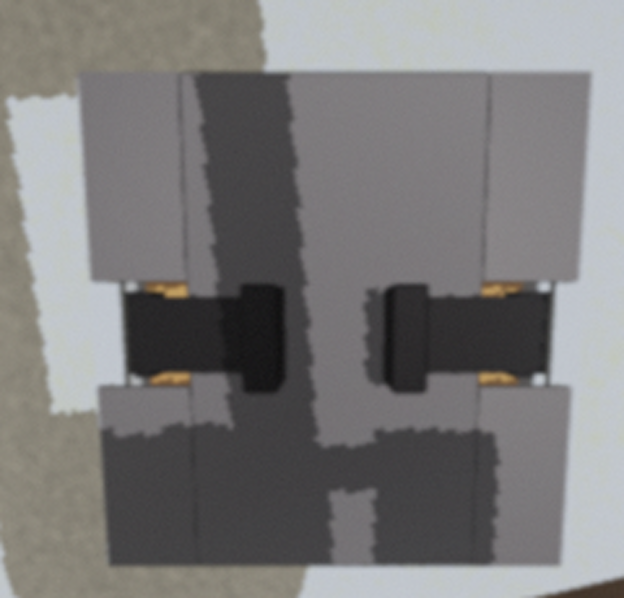

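View pics/k5s.png

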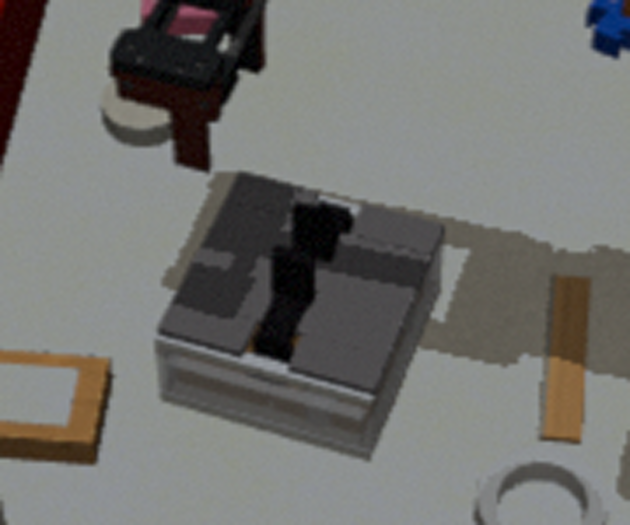

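View pics/k5c.png

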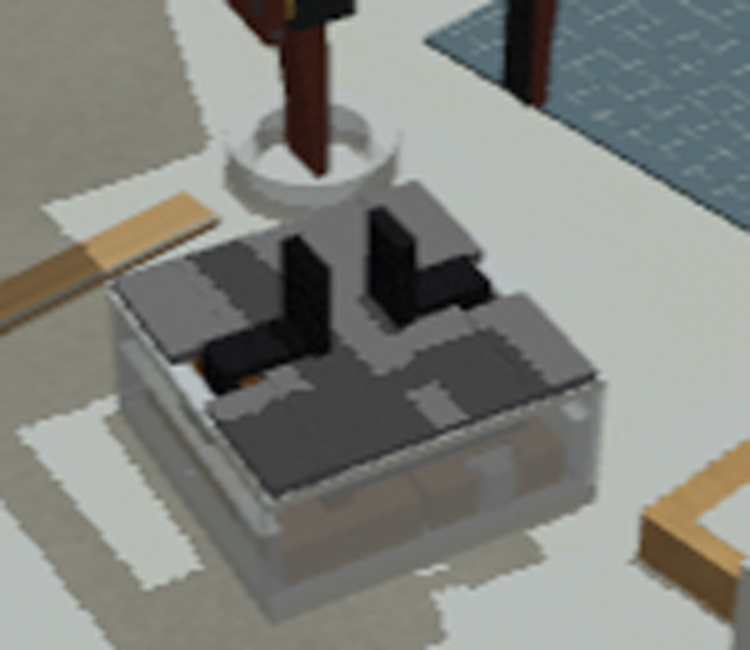

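```bash
python3 -c "
from blk import *
c=load('k5.npz')
a=lambda *q:[(190+x/2.6,30+y/2.6) for x,y in q]
P=np.array([c.onz(p,.078)[:2] for p in a((79,72),(592,72),(560,565),(110,565))])
print(np.linalg.norm(P-np.roll(P,-1,0),axis=1).round(4),P.mean(0))
e=P[1]+P[2]-P[0]-P[3];print(np.arctan2(e[1],e[0])-np.pi/2)
b=np.array([c.onz(p,.124) for p in a((241,391),(428,391))]);print(b.round(4),np.linalg.norm(b[0]-b[1]))
m=(b[0]+b[1])[:2]/2;print(m, 'barb/ear sides',[np.linalg.norm(x[:2]-m).round(4) for x in b])
"
```

```text
[0.1572 0.1573 0.1568 0.1572] [ 0.55511357 -0.04100649]
-0.2364498134006141
[[ 0.5627 -0.0703  0.124 ]
 [ 0.575  -0.019   0.124 ]] 0.052697409661151634
[ 0.56886439 -0.04465466] barb/ear sides [np.float64(0.0263), np.float64(0.0263)]
```

```bash
python3 -c "
from h import *
stat();print(r.finish_job());stat()"
```

```text
t 50.03 tcp [ 0.6102 -0.0555  0.2986] yaw 1.3353 F [-0.1  0.2 -0.4] gap 0.0878 j6 -1.54
the job is handed in; nothing more can be done
None
the job is handed in; nothing more can be done
```

The stamps are put away, the cap is locked back on the case, and I handed the job in at about 50 s. No verdict was reported, so what follows is my own checks.

I took the cap off and laid it on the mat, then fitted all four wooden blocks: A in place 3, B in place 2, C in place 4 and D in place 1. After that I pinched the cap again and set it level on the case.

**Blocks:** After the last one was released, the wrist picture showed all four interlocked with each other and the wall knobs. A and B measured within 1 mm of their places. C and D were judged from that picture, from landing at the right height, and from how they were carried.

**Cap:**
- The centre is about 1 mm from the middle of the case.
- It is turned about 0.001 rad from the case.
- The fingers met resistance at the seated height I had worked out.
- The ears' outer faces are 52.7 mm apart (52 mm at rest), so both tabs have sprung out.

No check failed or disagreed. The bystanders, the blue and pink look-alikes, and the table were left alone. I saw nothing knocked aside, and the gripper was clear of everything at the end.

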